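# Clear the board tubs: boards into the rack, empty tubs nested

### The job

Clear the bench after the test run. Take every board module out of its green tub and stand it on edge in the blue slotted rack, one to a slot, any slot. Then nest all four empty green tubs, in any order, one inside the other on the grey tub that is fixed to the bench: press each with a light push until it clicks home level, and stop there, never ramming it so that it jams; leave the multimeter, the solder spool and the box of wipes alone.

Things in the scene. Friction and masses are not known exactly. Their poses are not given: they have to be found in the camera images.
- tub1: green open tub, tapered for nesting. Origin: centre of its underside; z up, x along its length. 72 mm high; outside 62 (y) x 106 mm (x) at the top, narrowing evenly 1 in 10 per side to 48 x 92 mm at the bottom; walls and floor 3 mm. The top 12 mm is an upright rim band 66 mm across in y: grip it there. 120 to 170 g
- tub2: green tub, same as tub1. Nesting, either way round: lowered into another tub within about 3 mm of centre, it stops on the lower tub's sprung nubs with its origin 37 mm above the lower origin; pushed down with about 6 N it clicks past them, home, walls meeting, origin 30 mm above the lower one. Harder pushing goes no deeper but wedges the walls: over about 35 N jams it
- tub3: green tub, same as tub1. At the middle of each short end (+x, -x) of every tub a black clip with a yellow sprung nub stands up to 86 mm above the underside
- tub4: green tub, same as tub1. On the floor of every tub lies a channel along its x, 13 mm wide and 22 mm deep, in which a board can stand on edge
- board1: board module, blue circuit board in an aluminium frame, 76 mm wide (x), 10 mm thick (y), 110 mm tall (z), about 140 g. Origin: centre of its lower edge, z up. At the start it stands on edge in the floor channel of tub1, its origin 3 mm above the tub's and its x along the tub's x. May be absent (then None)
- board2: board module, identical with board1; starts in tub2 in the same way, or is absent (None)
- board3: board module, identical with board1; starts in tub3 in the same way, or is absent (None)
- board4: board module, identical with board1; starts in tub4 in the same way, or is absent (None)
- dock: dark steel plate 150 x 110 x 8 mm fixed to the bench with a grey tub fixed upright on it, of the same shape and size as the green tubs and with the same sprung nubs. Origin: centre of the plate's underside; x along the tub's length
- dock_tub (a point): centre of the underside of the grey tub, 8 mm above the bench; axes as the dock's
- rack: blue comb rack on a black foot, fixed to the bench, 104 mm (x) by 185 mm (y), 42 mm high. Origin: centre of its underside. Four slots along its x, side by side 40 mm apart in y, each 15 mm wide, 92 mm long and 36 mm deep
- slot1 (a point): centre of the floor of slot 1 of the rack, 6 mm above the bench; x runs along the slot. A board standing there has its origin at this point and rises 74 mm above the rack
- slot2 (a point): centre of the floor of slot 2 of the rack, 6 mm above the bench; x runs along the slot. A board standing there has its origin at this point and rises 74 mm above the rack
- slot3 (a point): centre of the floor of slot 3 of the rack, 6 mm above the bench; x runs along the slot. A board standing there has its origin at this point and rises 74 mm above the rack
- slot4 (a point): centre of the floor of slot 4 of the rack, 6 mm above the bench; x runs along the slot. A board standing there has its origin at this point and rises 74 mm above the rack
- meter: bystander: orange multimeter lying flat, 150 x 75 x 36 mm; origin at the centre of its underside
- spool: bystander: solder spool standing on its flange, 64 mm across, 50 mm high; origin at the centre of its underside
- wipes: bystander: green and white box of wipes, 100 x 100 x 85 mm; origin at the centre of its underside

How it is judged:
By the outcome, as a careful person would: the job done as asked, in the order asked, and still so for the second after the job is handed in, with the robot touching nothing.
Of board1, board2, board3, board4 only 2 to 3 are there at a start; the rules pass over those that are not, and their reading is None.
At some moment in a run one of tub1, tub2, tub3, tub4 may be knocked a few centimetres aside while the robot is not near it.
It also fails if it takes over 210 s, if anything falls off the work surface, if the arm or the gripper's body presses on something with over 40 N, if the wrist force passes 120 N, or if a joint passes its speed limit or range.

### The arm

A 6-joint arm with a two-finger parallel gripper is mounted at the origin on the work surface. World frame = base frame: x ahead of the robot, y to its left, z up, the work surface at z = 0. Lengths are in m, angles in rad, forces in N, time in s.
With the tool pointing down it reaches from about 0.35 to 0.85 m from the base axis. Payload 8.1 kg.
Tool frame: the origin (TCP) lies between the finger pads; the fingertips stand 19 mm ahead of it and the grasp point (between the pads) is the TCP; z points along the fingers, y is the line along which they close (so a half turn about z gives the same grasp; the last joint's range is limited). The gripper opens to 85 mm and grips with 20 to 120 N. Pads are 22 mm wide; open, the fingers measure 114 mm over their backs; the gripper's body (76 mm by 85 mm) begins 54 mm behind the grasp point. The pads swing forward as they close: fully open they stand 13 mm farther back than shut.
Start: joints at [-1.362, 0.13, 1.488, -0, 1.523, -0.085], TCP at [0.174, -0.574, 0.25] pointing down, gripper open.
Joint ranges: [-2.96, 2.96], [-0.89, 2.26], [0.02, 2.5], [-1.34, 4.48], [0, 2.73], [-2.66, 2.66]. Speed limits (rad/s): [2.39, 2.39, 2.79, 3.14, 3.14, 3.14].

### API

Orientations are given as [roll, pitch, yaw] about the fixed x, y, z axes, in that order (R = Rz(yaw) Ry(pitch) Rx(roll)).
In Python, from station import observe, capture, r gives the robot as it stands.
- The arm moves only by the tool arm_command, never from a script. Its argument "steps" is a list of rows, each a list of 2 entries, a list of its own where there are three numbers: the shift along the tool's x, y, z in m, then the turn, a rotation vector about the tool's x, y, z in rad. A call has 1 to 10 rows; each row shifts and turns the commanded pose from where the row before left it, along the tool's axes as they then stand; what a row does not reach is not made up. A row lasts 1/12 s, in which the tool goes at most 41.7 mm and 7.16 degrees, less where a joint would pass 70% of its speed; a pose out of reach is approached as far as the arm can. A call with a gripper value outside its range is refused whole. "fingers" is the opening in per cent of the stroke, from 0 (shut) to 100 (fully open), set as the call begins (left out, the last holds). The fingers move at their own pace and stop on an object; the grip force is fixed at half the most. Time passes only in rows, so rows that do not move let the fingers close. It gives the time, the measured TCP pose, the force, the opening and the grip force at its end, in the units of the state.
- observe(): the state, without advancing time (a new reading comes with each control period).
- capture(name): name is "side" or "top"; returns a dict with "pixels" (420x560x3 uint8, blue, green, red), "K" (3x3 intrinsics, pixels), "R" (3x3) and "t" (3): a world point X has camera coordinates R X + t. Camera axes: x right, y down, z forward; pixel columns grow to the right and rows downward; lengths in m; the calibration is good to about 2 mm. A picture is of the moment at which its call begins. There is no depth.
- r.job_done(): hands the job in; it is judged then, once.
The state is a dict: "t": time; "joint_pos": joint angles; "qvel": joint speeds; "effort": joint torques, N m; "tcp_pos": TCP position; "tcp_rot": TCP orientation; "force": force on the tool from outside, world axes, zero at the start; "wrist_torque": the same for the moment, N m; "opening": finger opening in m; "grip_force": force on a finger pad.
Only numpy, scipy, OpenCV 4.12 (cv2) and the standard library are available. Lean on these libraries where they do the work, as an engineer would, in place of code of your own. Each camera call takes 0.05 s, during which the arm holds its last target. There are 200 camera calls.

## Working session

There is one attempt and no reset: what is moved stays moved. The work goes in short steps, Python scripts to look and compute and a tool call to move; the robot and the scene stay as the last step left them, time stands still between calls to the robot, and variables do not carry over. Pictures are saved under pics/ and viewed, at most 14 in all, crops included, and the job is handed in when it is done.

Besides the shell and the picture viewer there is one more tool, called after "Emit:" as a command line: name --argument value ..., lists and objects as JSON in quotes. arm_command: Moves the arm, as the interface text tells. Its arguments: {"type":"object","properties":{"steps":{"type":"array","items":{"type":"array"}},"fingers":{"type":"number"}},"required":["steps"]}

```bash
ls; mkdir -p pics; python3 - <<'E'
from station import observe,capture,r
import cv2
s=observe();print({k:s[k] for k in('t','tcp_pos','tcp_rot','opening','force')})
for n in('top','side'):
    c=capture(n);cv2.imwrite(f'pics/{n}0.png',c['pixels']);print(n,c['K'],c['R'],c['t'])
E
```

```text
pics
{'t': 0.0, 'tcp_pos': array([ 0.17367262, -0.57378001,  0.24928406]), 'tcp_rot': array([-3.13978649e+00, -1.92029794e-04,  2.93784953e-01]), 'opening': 0.08503885050306965, 'force': array([ 0.27113085, -0.09529506, -0.1304939 ])}
top [[452.1316408    0.         277.81771171]
 [  0.         452.1316408  212.45151027]
 [  0.           0.           1.        ]] [[ 0.01239932 -0.99991041 -0.00504364]
 [-0.99046357 -0.01158969 -0.13728655]
 [ 0.1372158   0.0066978  -0.99051853]] [-0.03502365  0.57830553  1.23287029]
side [[384.2394682    0.         279.49535071]
 [  0.         384.2394682  200.5625094 ]
 [  0.           0.           1.        ]] [[-0.96202578 -0.27182731 -0.02482558]
 [-0.12322948  0.51366863 -0.84909306]
 [ 0.24355881 -0.81379017 -0.52765961]] [0.54072502 0.10284507 1.02049751]
```

View pics/top0.png

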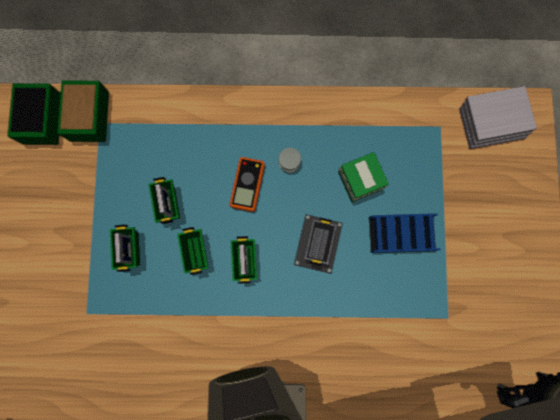

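View pics/side0.png

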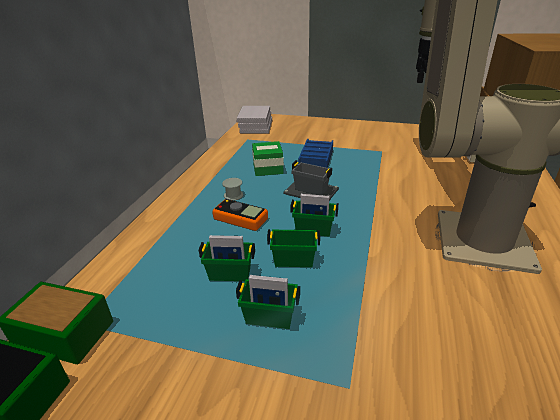

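Top view: tubs at about (123,248), (164,201), (243,260) hold boards and the one at (193,250) is empty. The dock is at (319,243) and the rack at (403,233). The side view agrees. Next I measure the nubs and look closer at the dock and rack.

```bash
cat > h.py <<'E'
import numpy as np, cv2
from station import observe,capture,r
def ray(c,u,v):
    d=c['R'].T@np.linalg.inv(c['K'])@np.array([u,v,1.]);o=-c['R'].T@c['t'];return o,d
def at(c,u,v,z):
    o,d=ray(c,u,v);return o+d*(z-o[2])/d[2]
def proj(c,X):
    X=np.atleast_2d(X);p=(c['R']@X.T).T+c['t'];p=(c['K']@p.T).T;return p[:,:2]/p[:,2:]
def yellow(c,amin=4):
    hsv=cv2.cvtColor(c['pixels'],cv2.COLOR_BGR2HSV)
    m=cv2.inRange(hsv,(22,130,110),(35,255,255))
    n,l,st,ce=cv2.connectedComponentsWithStats(m)
    out=[]
    for i in range(1,n):
        if st[i,4]>=amin:
            v,u=np.nonzero(l==i);w=hsv[v,u,2].astype(float)
            out.append((round((u*w).sum()/w.sum(),1),round((v*w).sum()/w.sum(),1),int(st[i,4])))
    return out
E
python3 - <<'E'
from h import *
ims=[]
c=capture('top');s=capture('side')
for q in yellow(c): print('T',q,at(c,q[0],q[1],.082).round(3))
for q in yellow(s): print('S',q,at(s,q[0],q[1],.082).round(3))
a=cv2.resize(c['pixels'][205:282,290:446],None,fx=5,fy=5,interpolation=cv2.INTER_CUBIC)
cv2.imwrite('pics/a.png',a)
b=cv2.resize(c['pixels'][172:290,100:265],None,fx=4.8,fy=4.8,interpolation=cv2.INTER_CUBIC)
cv2.imwrite('pics/b.png',b)
d=cv2.resize(s['pixels'][130:340,190:350],None,fx=2.8,fy=2.8,interpolation=cv2.INTER_CUBIC)
cv2.imwrite('pics/d.png',d)
E
```

```text
T (np.float64(256.7), np.float64(165.1), 7) [0.704 0.032 0.082]
T (np.float64(158.7), np.float64(180.7), 15) [0.657 0.3   0.082]
T (np.float64(165.3), np.float64(219.0), 16) [0.551 0.277 0.082]
T (np.float64(325.1), np.float64(221.7), 18) [ 0.549 -0.157  0.082]
T (np.float64(120.6), np.float64(227.6), 16) [0.526 0.398 0.082]
T (np.float64(187.8), np.float64(230.8), 17) [0.52  0.215 0.082]
T (np.float64(241.3), np.float64(239.4), 15) [0.498 0.069 0.082]
T (np.float64(316.3), np.float64(260.9), 18) [ 0.443 -0.133  0.082]
T (np.float64(122.6), np.float64(267.6), 16) [0.419 0.386 0.082]
T (np.float64(195.2), np.float64(270.1), 17) [0.415 0.191 0.082]
T (np.float64(244.4), np.float64(279.5), 17) [0.391 0.059 0.082]
S (np.float64(295.7), np.float64(163.6), 7) [ 0.552 -0.166  0.082]
S (np.float64(326.9), np.float64(170.1), 5) [ 0.446 -0.143  0.082]
S (np.float64(226.5), np.float64(200.4), 4) [0.685 0.099 0.082]
S (np.float64(293.9), np.float64(203.8), 9) [0.499 0.072 0.082]
S (np.float64(334.4), np.float64(207.0), 11) [0.391 0.062 0.082]
S (np.float64(270.7), np.float64(234.2), 15) [0.52  0.218 0.082]
S (np.float64(315.6), np.float64(234.8), 14) [0.415 0.195 0.082]
S (np.float64(203.3), np.float64(247.3), 15) [0.658 0.304 0.082]
S (np.float64(249.8), np.float64(248.0), 17) [0.552 0.28  0.082]
S (np.float64(241.3), np.float64(287.0), 21) [0.527 0.402 0.082]
S (np.float64(294.5), np.float64(292.3), 26) [0.419 0.39  0.082]
```

View pics/a.png

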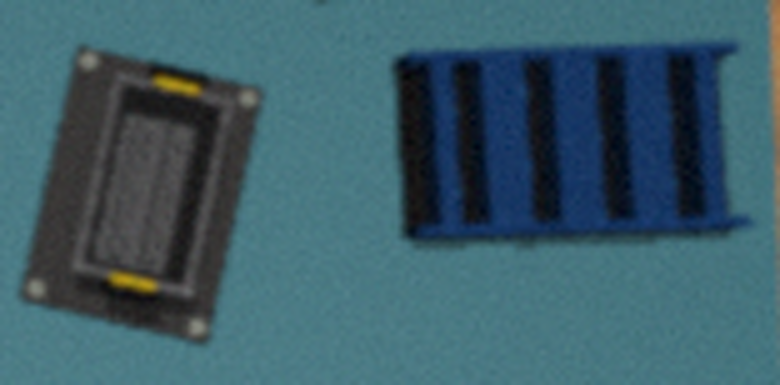

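View pics/b.png

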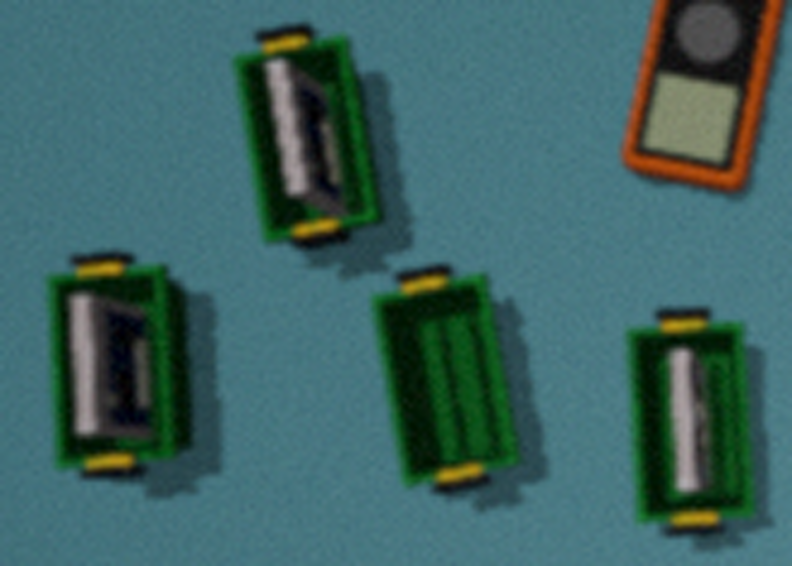

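```bash
cat > m.py <<'E'
from h import *
from scipy.optimize import minimize
def pairfit(c,s,tp,sp,z0):
    # tp,sp: 2 nub px each in top/side; fit centre,yaw, z common
    out=[]
    for a,b in zip(tp,sp):
        A=[];y=[]
        for cam,(u,v) in((c,a),(s,b)):
            P=cam['K']@np.c_[cam['R'],cam['t']]
            A+= [u*P[2,:3]-P[0,:3], v*P[2,:3]-P[1,:3]]; y+=[P[0,3]-u*P[2,3],P[1,3]-v*P[2,3]]
        out.append(np.linalg.lstsq(np.array(A),np.array(y),rcond=None)[0])
    a,b=out;d=a-b
    return (a+b)/2,np.arctan2(d[1],d[0]),np.linalg.norm(d)
def nubs(c,s,tol=.02):
    T=[(q[0],q[1],at(c,q[0],q[1],.082)) for q in yellow(c)]
    S=[(q[0],q[1],at(s,q[0],q[1],.082)) for q in yellow(s)]
    res=[]
    for i,a in enumerate(T):
        for b in T:
            d=np.linalg.norm(a[2]-b[2])
            if a[2][0]>b[2][0] and .1<d<.118 and abs(a[2][1]-b[2][1])<.05:
                sa=min(S,key=lambda q:np.linalg.norm(q[2]-a[2]));sb=min(S,key=lambda q:np.linalg.norm(q[2]-b[2]))
                ok=max(np.linalg.norm(sa[2]-a[2]),np.linalg.norm(sb[2]-b[2]))<tol
                m=(a[2]+b[2])/2;dd=a[2]-b[2]
                p=pairfit(c,s,(a[:2],b[:2]),(sa[:2],sb[:2]),.08) if ok else None
                res.append((m.round(4),round(np.arctan2(dd[1],dd[0]),3),p))
    return res
E
python3 - <<'E'
from m import *
c=capture('top');s=capture('side')
for q in nubs(c,s): print(q)
def box(x0,x1,y0,y1,z0,z1): return np.array([(x,y,z) for x in(x0,x1) for y in(y0,y1) for z in(z0,z1)])
def parts(W): return [box(-.052,.052,-.0925,.0925,0,.006),box(-.052,-.046,-.0925,.0925,0,.042),box(.046,.052,-.0925,.0925,0,.042),box(-.052,.052,-W,W,0,.042)]
K=6
def mask(cam,roi):
    x0,x1,y0,y1=roi;im=cv2.resize(cam['pixels'],None,fx=K,fy=K,interpolation=cv2.INTER_CUBIC)
    h=cv2.cvtColor(im,cv2.COLOR_BGR2HSV);m=(((h[...,0]>103)&(h[...,1]>120))|(h[...,2]<62)).astype(np.uint8)
    o=np.zeros_like(m);o[y0*K:y1*K,x0*K:x1*K]=m[y0*K:y1*K,x0*K:x1*K];return o
rois=((362,446,205,262),(285,345,132,172))
cams=(c,s);M=[mask(k,q) for k,q in zip(cams,rois)]
def sil(cam,p):
    o=np.zeros((420*K,560*K),np.uint8);R=np.array([[np.cos(p[2]),-np.sin(p[2])],[np.sin(p[2]),np.cos(p[2])]])
    for b in parts(p[3]):
        q=b.copy();q[:,:2]=b[:,:2]@R.T+p[:2]
        h=cv2.convexHull(((proj(cam,q)+.5)*K-.5).astype(np.float32));cv2.fillConvexPoly(o,np.round(h*16).astype(np.int32),1,shift=4)
    return o
def cost(p,which=(0,1)):
    t=0
    for i in which:
        a=sil(cams[i],p);t+=1-(a&M[i]).sum()/(a|M[i]).sum()
    return t
x0=at(c,403,233,.03)
p0=[x0[0],x0[1],0.02,.075];S0=np.array([p0]+[np.array(p0)+np.eye(4)[i]*[.01,.01,.05,.006][i] for i in range(4)])
for w in((0,1),(0,)):
    f=minimize(cost,p0,args=(w,),method='Nelder-Mead',options=dict(initial_simplex=S0,maxfev=150));print(w,f.x.round(4),f.fun)
    if w==(0,1): p=f.x
vis=[]
for cam,(x0,x1,y0,y1),m in zip(cams,rois,M):
    im=cv2.resize(cam['pixels'],None,fx=K,fy=K,interpolation=cv2.INTER_CUBIC)
    cs,_=cv2.findContours(sil(cam,p),0,1);cv2.drawContours(im,cs,-1,(0,0,255),1)
    R=np.array([[np.cos(p[2]),-np.sin(p[2])],[np.sin(p[2]),np.cos(p[2])]])
    for k in(-.06,-.02,.02,.06):
        q=np.array([(a*.046,k+b*.0075,.042) for a,b in((1,1),(1,-1),(-1,-1),(-1,1))]);q[:,:2]=q[:,:2]@R.T+p[:2]
        cv2.polylines(im,[np.int32((proj(cam,q)+.5)*K)],True,(0,255,255),1)
    vis.append(cv2.copyMakeBorder(im[y0*K:y1*K,x0*K:x1*K],0,360-(y1-y0)*K,0,0,0)[:340])
cv2.imwrite('pics/e.png',np.hstack(vis)[:, :800]);print(np.hstack(vis).shape)
E
```

```text
(array([0.6042, 0.289 , 0.082 ]), np.float64(0.218), (array([0.60507528, 0.2897156 , 0.07999469]), np.float64(0.21947657234296947), np.float64(0.10843503153429236)))
(array([ 0.496 , -0.1448,  0.082 ]), np.float64(-0.218), (array([ 0.49626152, -0.14426364,  0.0872748 ]), np.float64(-0.21897700457429894), np.float64(0.10800227931810018)))
(array([0.4726, 0.3917, 0.082 ]), np.float64(0.11), (array([0.47322224, 0.39298522, 0.07868991]), np.float64(0.11178931435099745), np.float64(0.10885216252649518)))
(array([0.4672, 0.2028, 0.082 ]), np.float64(0.224), (array([0.46772753, 0.20337833, 0.07949806]), np.float64(0.22321595293170562), np.float64(0.10830789041290799)))
(array([0.4448, 0.0639, 0.082 ]), np.float64(0.101), (array([0.44504515, 0.06414072, 0.07999857]), np.float64(0.10049683029414826), np.float64(0.1082858045914498)))
(0, 1) [ 0.5262 -0.3831  0.0469  0.0738] 0.20094708279523743
(0,) [ 0.5266 -0.3845  0.0482  0.0787] 0.03765080354360506
(340, 864, 3)
```

View pics/e.png

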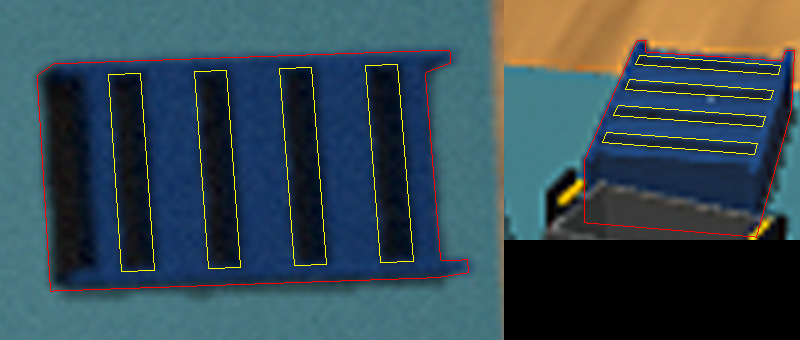

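The rack overlay fits both views: rack at (0.5265, -0.384), yaw 0.047. The nub heights come out at the expected 80 mm (88 mm on the dock). Next is a planner that prints tool-frame shifts.

```bash
cat > p.py <<'E'
from h import *
import sys
P=dict(A=(.4450,.0641,.1005),B=(.6051,.2897,.2195),C=(.4732,.3930,.1118),E=(.4677,.2034,.2232),D=(.4963,-.1443,-.219),
 s1=(.5237,-.3239,.0475),s2=(.5256,-.3638,.0475),s3=(.5275,-.4038,.0475),s4=(.5294,-.4437,.0475))
def plan(T,z=None):
    s=observe();p=s['tcp_pos'];yaw=s['tcp_rot'][2];T=P[T] if isinstance(T,str) else T
    w=-((T[2]-yaw+np.pi/2)%np.pi-np.pi/2);yw=T[2];yw=yaw-w
    d=np.array([T[0]-p[0],T[1]-p[1],(p[2]-z) if z is not None else 0.])
    c,sn=np.cos(yw),np.sin(yw);t=np.array([c*d[0]+sn*d[1],sn*d[0]-c*d[1],d[2]])
    n=int(np.ceil(np.linalg.norm(t)/.038)) or 1;m=int(np.ceil(abs(w)/.12))
    print('t',round(s['t'],2),'tcp',p.round(4),s['tcp_rot'].round(4),'F',s['force'].round(1),'op',round(s['opening'],4))
    print('turn',round(w,4),'rows',m,round(w/max(m,1),4),'| shift',t.round(4),'rows',n,(t/n).round(4))
if __name__=='__main__': plan(sys.argv[1],float(sys.argv[2]) if len(sys.argv)>2 else None)
E
python3 p.py A .25
```

```text
t 0.3 tcp [ 0.1737 -0.5741  0.2499] [-3.141  -0.      0.2938] F [-0.2 -0.5 -0.9] op 0.0854
turn 0.1933 rows 2 0.0967 | shift [ 3.339e-01 -6.078e-01 -1.000e-04] rows 19 [ 0.0176 -0.032  -0.    ]
```

Emit:
arm_command --steps '[[[0,0,0],[0,0,0.097]],[[0,0,0],[0,0,0.097]],[[0.0176,-0.032,0],[0,0,0]],[[0.0176,-0.032,0],[0,0,0]],[[0.0176,-0.032,0],[0,0,0]],[[0.0176,-0.032,0],[0,0,0]],[[0.0176,-0.032,0],[0,0,0]],[[0.0176,-0.032,0],[0,0,0]],[[0.0176,-0.032,0],[0,0,0]],[[0.0176,-0.032,0],[0,0,0]]]' --fingers 32

```text
t: 1.13
tcp_pos: [0.2886, -0.3039, 0.2503]
tcp_rot: [3.141, -0.0, 0.099]
force: [1.4, 0.3, 0.4]
opening: 0.0273
grip_force: 0.0
```

Emit:
arm_command --steps '[[[0.0176,-0.032,0],[0,0,0]],[[0.0176,-0.032,0],[0,0,0]],[[0.0176,-0.032,0],[0,0,0]],[[0.0176,-0.032,0],[0,0,0]],[[0.0176,-0.032,0],[0,0,0]],[[0.0176,-0.032,0],[0,0,0]],[[0.0176,-0.032,0],[0,0,0]],[[0.0176,-0.032,0],[0,0,0]],[[0.0176,-0.032,0],[0,0,0]],[[0.0176,-0.032,0],[0,0,0]]]'

```text
t: 1.97
tcp_pos: [0.432, 0.0324, 0.2506]
tcp_rot: [3.141, -0.001, 0.1]
force: [1.5, -1.2, -0.0]
opening: 0.0272
grip_force: 0.0
```

Emit:
arm_command --steps '[[[0.0176,-0.032,0],[0,0,0]],[[0,0,0],[0,0,0]],[[0,0,0],[0,0,0]]]'

```text
t: 2.22
tcp_pos: [0.4459, 0.0657, 0.25]
tcp_rot: [-3.142, 0.001, 0.104]
force: [-0.3, -0.8, -0.5]
opening: 0.0272
grip_force: 0.0
```

```bash
python3 p.py A .095
```

```text
t 2.22 tcp [0.4459 0.0657 0.25  ] [-3.1415e+00  8.0000e-04  1.0380e-01] F [-0.3 -0.8 -0.5] op 0.0272
turn 0.0033 rows 1 0.0033 | shift [-0.0011  0.0015  0.155 ] rows 5 [-0.0002  0.0003  0.031 ]
```

Emit:
arm_command --steps '[[[-0.001,0.0015,0.031],[0,0,0.003]],[[0,0,0.031],[0,0,0]],[[0,0,0.031],[0,0,0]],[[0,0,0.03],[0,0,0]],[[0,0,0.02],[0,0,0]],[[0,0,0.01],[0,0,0]],[[0,0,0],[0,0,0]]]'

```text
t: 2.8
tcp_pos: [0.443, 0.0614, 0.0949]
tcp_rot: [-3.142, 0.005, 0.095]
force: [0.3, -0.7, -0.7]
opening: 0.0271
grip_force: 0.0
```

Emit:
arm_command --steps '[[[0,0,0],[0,0,0]],[[0,0,0],[0,0,0]],[[0,0,0],[0,0,0]],[[0,0,0],[0,0,0]],[[0,0,0],[0,0,0]],[[0,0,0],[0,0,0]]]' --fingers 0

```text
t: 3.3
tcp_pos: [0.4462, 0.0624, 0.0987]
tcp_rot: [3.141, -0.003, 0.097]
force: [-1.1, -1.1, 6.3]
opening: 0.0091
grip_force: 60.9
```

```bash
python3 p.py A .25
```

```text
t 3.3 tcp [0.4462 0.0624 0.0987] [ 3.1413e+00 -2.5000e-03  9.6900e-02] F [-1.1 -1.1  6.3] op 0.0091
turn -0.0036 rows 1 -0.0036 | shift [-0.001  -0.0018 -0.1513] rows 4 [-0.0003 -0.0004 -0.0378]
```

Emit:
arm_command --steps '[[[0,0,-0.01],[0,0,0]],[[0,0,-0.02],[0,0,0]],[[0,0,-0.035],[0,0,0]],[[0,0,-0.035],[0,0,0]],[[0,0,-0.035],[0,0,0]],[[0,0,-0.02],[0,0,0]],[[0,0,0],[0,0,0]]]'

```text
t: 3.88
tcp_pos: [0.4475, 0.0626, 0.2588]
tcp_rot: [3.141, -0.009, 0.097]
force: [1.1, 0.4, -1.1]
opening: 0.0096
grip_force: 59.7
```

```bash
python3 p.py s4 .25
```

```text
t 3.88 tcp [0.4475 0.0626 0.2588] [ 3.141  -0.0093  0.097 ] F [ 1.1  0.4 -1.1] op 0.0096
turn 0.0495 rows 1 0.0495 | shift [0.0577 0.5096 0.0088] rows 14 [0.0041 0.0364 0.0006]
```

Emit:
arm_command --steps '[[[0,0,0],[0,0,0.05]],[[0.004,0.02,0],[0,0,0]],[[0.004,0.036,0],[0,0,0]],[[0.004,0.036,0],[0,0,0]],[[0.004,0.036,0],[0,0,0]],[[0.004,0.036,0],[0,0,0]],[[0.004,0.036,0],[0,0,0]],[[0.004,0.036,0],[0,0,0]],[[0.004,0.036,0],[0,0,0]],[[0.004,0.036,0],[0,0,0]]]'

```text
t: 4.72
tcp_pos: [0.4948, -0.245, 0.2512]
tcp_rot: [-3.14, 0.001, 0.047]
force: [0.5, 0.2, -1.6]
opening: 0.0093
grip_force: 59.7
```

Emit:
arm_command --steps '[[[0.004,0.036,0],[0,0,0]],[[0.004,0.036,0],[0,0,0]],[[0.004,0.036,0],[0,0,0]],[[0.004,0.036,0],[0,0,0]],[[0.004,0.036,0],[0,0,0]],[[0,0.02,0],[0,0,0]],[[0,0,0],[0,0,0]],[[0,0,0],[0,0,0]],[[0,0,0],[0,0,0]]]'

```text
t: 5.47
tcp_pos: [0.5245, -0.4415, 0.2511]
tcp_rot: [-3.14, 0.001, 0.047]
force: [-0.2, -0.2, -1.6]
opening: 0.0088
grip_force: 59.7
```

```bash
python3 p.py s4 .098
python3 - <<'E'
from h import *
for n in('top','side'):
    c=capture(n);cv2.imwrite(f'pics/f_{n}.png',c['pixels'])
    print(observe()['tcp_pos'].round(4),observe()['tcp_rot'].round(4))
a=cv2.imread('pics/f_top.png')[190:290,360:470];b=cv2.imread('pics/f_side.png')[60:190,270:370]
f=lambda i,k:cv2.resize(i,None,fx=k,fy=k,interpolation=cv2.INTER_CUBIC)
a=f(a,4);b=f(b,3);h=max(len(a),len(b));g=lambda i:cv2.copyMakeBorder(i,0,h-len(i),0,0,0)
cv2.imwrite('pics/f.png',np.hstack([g(a),g(b)]))
E
```

```text
t 5.47 tcp [ 0.5245 -0.4415  0.2511] [-3.1396e+00  1.3000e-03  4.6900e-02] F [-0.2 -0.2 -1.6] op 0.0088
turn -0.0006 rows 1 -0.0006 | shift [0.0048 0.0024 0.1531] rows 5 [0.001  0.0005 0.0306]
[ 0.5247 -0.4412  0.2515] [-3.1401e+00  8.0000e-04  4.7500e-02]
[ 0.5249 -0.4411  0.252 ] [-3.1407e+00  4.0000e-04  4.7900e-02]
```

View pics/f.png

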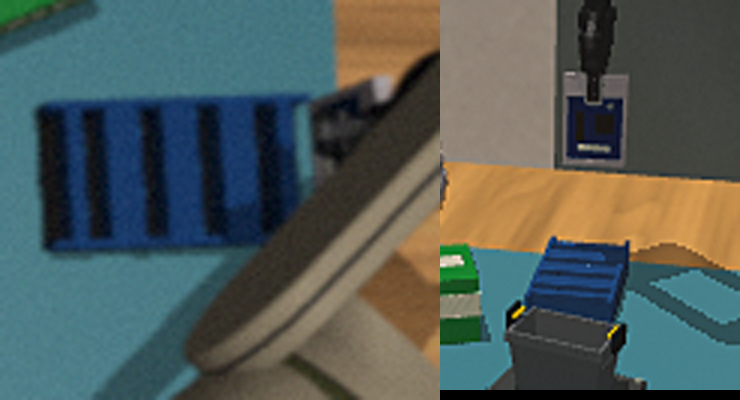

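The board hangs straight in the gripper (side view, about (595,115) in the crop), with the rack below it. Descending to just above the slot.

Emit:
arm_command --steps '[[[0.0045,0.0023,0.02],[0,0,0]],[[0,0,0.035],[0,0,0]],[[0,0,0.03],[0,0,0]],[[0,0,0.015],[0,0,0]],[[0,0,0],[0,0,0]],[[0,0,0],[0,0,0]],[[0,0,0],[0,0,0]]]'

```text
t: 6.15
tcp_pos: [0.5305, -0.4451, 0.1551]
tcp_rot: [3.139, -0.002, 0.047]
force: [0.1, -0.9, -0.7]
opening: 0.0089
grip_force: 59.6
```

```bash
python3 p.py s4 .100
python3 - <<'E'
from h import *
c=capture('top');s=capture('side');f=lambda i,k:cv2.resize(i,None,fx=k,fy=k,interpolation=cv2.INTER_CUBIC)
a=f(c['pixels'][200:270,360:450],4);b=f(s['pixels'][100:175,280:360],5)
h=max(len(a),len(b));g=lambda i:cv2.copyMakeBorder(i,0,h-len(i),0,0,0)
cv2.imwrite('pics/g.png',np.hstack([g(a),g(b)]));print(observe()['tcp_pos'])
E
```

```text
t 6.15 tcp [ 0.5305 -0.4451  0.1551] [ 3.1391e+00 -2.4000e-03  4.7200e-02] F [ 0.1 -0.9 -0.7] op 0.0089
turn -0.0003 rows 1 -0.0003 | shift [-0.001  -0.0014  0.0551] rows 2 [-0.0005 -0.0007  0.0275]
[ 0.53070451 -0.44560143  0.15573105]
```

View pics/g.png

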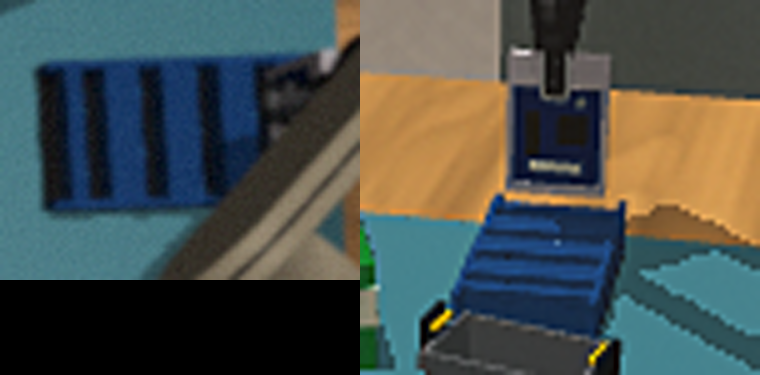

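Emit:
arm_command --steps '[[[-0.001,-0.001,0.01],[0,0,0]],[[0,0,0.01],[0,0,0]],[[0,0,0.01],[0,0,0]],[[0,0,0],[0,0,0]]]'

```text
t: 6.58
tcp_pos: [0.5272, -0.4433, 0.1189]
tcp_rot: [-3.14, 0.002, 0.046]
force: [0.6, -4.6, -3.5]
opening: 0.0091
grip_force: 59.4
```

```bash
python3 p.py s4 .100
```

```text
t 6.58 tcp [ 0.5272 -0.4433  0.1189] [-3.1403e+00  2.4000e-03  4.6500e-02] F [ 0.6 -4.6 -3.5] op 0.0091
turn -0.001 rows 1 -0.001 | shift [0.0021 0.0005 0.0189] rows 1 [0.0021 0.0005 0.0189]
```

Emit:
arm_command --steps '[[[0,0.0015,0.007],[0,0,0]],[[0,0,0.007],[0,0,0]],[[0,0,0.004],[0,0,0]],[[0,0,0],[0,0,0]]]'

```text
t: 6.92
tcp_pos: [0.5277, -0.4441, 0.1022]
tcp_rot: [-3.139, 0.002, 0.047]
force: [-0.3, 0.1, -1.8]
opening: 0.0094
grip_force: 59.6
```

```bash
python3 p.py s4 .100
```

```text
t 6.92 tcp [ 0.5277 -0.4441  0.1022] [-3.1392e+00  2.0000e-03  4.6800e-02] F [-0.3  0.1 -1.8] op 0.0094
turn -0.0007 rows 1 -0.0007 | shift [ 0.0018 -0.0004  0.0022] rows 1 [ 0.0018 -0.0004  0.0022]
```

Emit:
arm_command --steps '[[[0,0,0.002],[0,0,0]],[[0,0,0],[0,0,0]]]'

```text
t: 7.08
tcp_pos: [0.5284, -0.4449, 0.1021]
tcp_rot: [-3.141, 0.0, 0.047]
force: [0.5, -0.2, -1.9]
opening: 0.009
grip_force: 59.6
```

Emit:
arm_command --steps '[[[0,0,0],[0,0,0]],[[0,0,0],[0,0,0]],[[0,0,0],[0,0,0]],[[0,0,-0.01],[0,0,0]],[[0,0,-0.03],[0,0,0]],[[0,0,-0.035],[0,0,0]],[[0,0,-0.035],[0,0,0]],[[0,0,-0.035],[0,0,0]],[[0,0,0],[0,0,0]]]' --fingers 32

```text
t: 7.83
tcp_pos: [0.5311, -0.4476, 0.2592]
tcp_rot: [3.131, -0.01, 0.047]
force: [0.9, -1.1, 1.7]
opening: 0.0274
grip_force: 0.0
```

```bash
python3 p.py C .25; python3 - <<'E'
from m import *
for q in nubs(capture('top'),capture('side')): print(q[0],q[1],None if q[2] is None else (q[2][0].round(4),q[2][1].round(3)))
E
```

```text
t 7.83 tcp [ 0.5311 -0.4476  0.2592] [ 3.1306 -0.0103  0.0469] F [ 0.9 -1.1  1.7] op 0.0274
turn -0.0649 rows 1 -0.0649 | shift [ 0.0363 -0.8418  0.0092] rows 23 [ 0.0016 -0.0366  0.0004]
[0.6042 0.2887 0.082 ] 0.213 (array([0.6052, 0.2895, 0.0798]), np.float64(0.215))
[ 0.496  -0.1447  0.082 ] -0.226 (array([ 0.4963, -0.1441,  0.0871]), np.float64(-0.226))
[0.4726 0.392  0.082 ] 0.105 (array([0.4732, 0.3932, 0.0789]), np.float64(0.108))
[0.4672 0.2028 0.082 ] 0.229 (array([0.4678, 0.2034, 0.0796]), np.float64(0.228))
[0.4448 0.0634 0.082 ] 0.105 (array([0.4452, 0.0637, 0.0791]), np.float64(0.106))
```

Emit:
arm_command --steps '[[[0,0,0],[0,0,-0.065]],[[0.0016,-0.0366,0],[0,0,0]],[[0.0016,-0.0366,0],[0,0,0]],[[0.0016,-0.0366,0],[0,0,0]],[[0.0016,-0.0366,0],[0,0,0]],[[0.0016,-0.0366,0],[0,0,0]],[[0.0016,-0.0366,0],[0,0,0]],[[0.0016,-0.0366,0],[0,0,0]],[[0.0016,-0.0366,0],[0,0,0]],[[0.0016,-0.0366,0],[0,0,0]]]'

```text
t: 8.77
tcp_pos: [0.5048, -0.1142, 0.2461]
tcp_rot: [-3.141, 0.002, 0.112]
force: [-0.3, 0.8, 0.2]
opening: 0.0277
grip_force: 0.0
```

Emit:
arm_command --steps '[[[0.0016,-0.0366,0],[0,0,0]],[[0.0016,-0.0366,0],[0,0,0]],[[0.0016,-0.0366,0],[0,0,0]],[[0.0016,-0.0366,0],[0,0,0]],[[0.0016,-0.0366,0],[0,0,0]],[[0.0016,-0.0366,0],[0,0,0]],[[0.0016,-0.0366,0],[0,0,0]],[[0.0016,-0.0366,0],[0,0,0]],[[0.0016,-0.0366,0],[0,0,0]],[[0.0016,-0.0366,0],[0,0,0]]]'

```text
t: 9.6
tcp_pos: [0.4799, 0.2509, 0.2462]
tcp_rot: [3.141, 0.002, 0.112]
force: [0.8, -0.2, 0.7]
opening: 0.0273
grip_force: 0.0
```

Emit:
arm_command --steps '[[[0.0016,-0.0366,0],[0,0,0]],[[0.0016,-0.0366,0],[0,0,0]],[[0.0016,-0.03,0],[0,0,0]],[[0,-0.0066,0],[0,0,0]],[[0,0,0],[0,0,0]],[[0,0,0],[0,0,0]],[[0,0,0],[0,0,0]]]'

```text
t: 10.18
tcp_pos: [0.4736, 0.3577, 0.2467]
tcp_rot: [3.141, 0.001, 0.111]
force: [0.3, -0.5, -0.0]
opening: 0.0274
grip_force: 0.0
```

```bash
python3 p.py C .097
```

```text
t 10.18 tcp [0.4736 0.3577 0.2467] [3.1406e+00 9.0000e-04 1.1090e-01] F [ 0.3 -0.5 -0. ] op 0.0274
turn -0.0009 rows 1 -0.0009 | shift [ 0.0035 -0.0352  0.1497] rows 5 [ 0.0007 -0.007   0.0299]
```

Emit:
arm_command --steps '[[[0.0035,-0.0352,0],[0,0,0]],[[0,0,0],[0,0,0]],[[0,0,0.025],[0,0,0]],[[0,0,0.035],[0,0,0]],[[0,0,0.035],[0,0,0]],[[0,0,0.03],[0,0,0]],[[0,0,0.015],[0,0,0]],[[0,0,0.008],[0,0,0]],[[0,0,0],[0,0,0]],[[0,0,0],[0,0,0]]]'

```text
t: 11.02
tcp_pos: [0.4738, 0.3939, 0.1002]
tcp_rot: [-3.141, -0.001, 0.111]
force: [-0.0, -0.1, 0.5]
opening: 0.0273
grip_force: 0.0
```

```bash
python3 p.py C .097
```

```text
t 11.02 tcp [0.4738 0.3939 0.1002] [-3.1413e+00 -7.0000e-04  1.1080e-01] F [-0.  -0.1  0.5] op 0.0273
turn -0.001 rows 1 -0.001 | shift [-0.0007  0.0008  0.0032] rows 1 [-0.0007  0.0008  0.0032]
```

Emit:
arm_command --steps '[[[0,0.001,0.003],[0,0,0]],[[0,0,0],[0,0,0]],[[0,0,0],[0,0,0]],[[0,0,0],[0,0,0]],[[0,0,0],[0,0,0]],[[0,0,0],[0,0,0]]]' --fingers 0

```text
t: 11.52
tcp_pos: [0.4746, 0.394, 0.0984]
tcp_rot: [-3.14, -0.003, 0.112]
force: [0.7, -1.7, 6.3]
opening: 0.0091
grip_force: 59.4
```

Emit:
arm_command --steps '[[[0,0,-0.01],[0,0,0]],[[0,0,-0.02],[0,0,0]],[[0,0,-0.035],[0,0,0]],[[0,0,-0.035],[0,0,0]],[[0,0,-0.033],[0,0,0]],[[0,0,-0.02],[0,0,0]],[[0,0,0],[0,0,0]],[[0,0,0],[0,0,0]],[[0,0,0],[0,0,0]]]'

```text
t: 12.27
tcp_pos: [0.4725, 0.3931, 0.2479]
tcp_rot: [3.141, 0.002, 0.112]
force: [-0.7, -0.3, -2.3]
opening: 0.0094
grip_force: 58.6
```

```bash
python3 p.py s1 .25
```

```text
t 12.27 tcp [0.4725 0.3931 0.2479] [3.1407e+00 2.0000e-03 1.1200e-01] F [-0.7 -0.3 -2.3] op 0.0094
turn 0.0645 rows 1 0.0645 | shift [ 0.0171  0.7186 -0.0021] rows 19 [ 0.0009  0.0378 -0.0001]
```

Emit:
arm_command --steps '[[[0,0,0],[0,0,0.065]],[[0.001,0.038,0],[0,0,0]],[[0.001,0.038,0],[0,0,0]],[[0.001,0.038,0],[0,0,0]],[[0.001,0.038,0],[0,0,0]],[[0.001,0.038,0],[0,0,0]],[[0.001,0.038,0],[0,0,0]],[[0.001,0.038,0],[0,0,0]],[[0.001,0.038,0],[0,0,0]],[[0.001,0.038,0],[0,0,0]]]'

```text
t: 13.1
tcp_pos: [0.4966, 0.0506, 0.2467]
tcp_rot: [-3.141, 0.004, 0.047]
force: [1.0, 0.6, -1.4]
opening: 0.0097
grip_force: 59.1
```

Emit:
arm_command --steps '[[[0.001,0.038,0],[0,0,0]],[[0.001,0.038,0],[0,0,0]],[[0.001,0.038,0],[0,0,0]],[[0.001,0.038,0],[0,0,0]],[[0.001,0.038,0],[0,0,0]],[[0.001,0.038,0],[0,0,0]],[[0.001,0.038,0],[0,0,0]],[[0.001,0.038,0],[0,0,0]],[[0,0.038,0],[0,0,0]],[[0,0.0355,0],[0,0,0]]]'

```text
t: 13.93
tcp_pos: [0.5225, -0.3258, 0.2461]
tcp_rot: [-3.139, 0.004, 0.046]
force: [1.0, 0.4, -1.0]
opening: 0.0095
grip_force: 59.0
```

Emit:
arm_command --steps '[[[0,0,0],[0,0,0]],[[0,0,0.02],[0,0,0]],[[0,0,0.035],[0,0,0]],[[0,0,0.03],[0,0,0]],[[0,0,0.01],[0,0,0]],[[0,0,0],[0,0,0]],[[0,0,0],[0,0,0]],[[0,0,0],[0,0,0]]]'

```text
t: 14.6
tcp_pos: [0.5247, -0.3249, 0.1562]
tcp_rot: [3.14, -0.002, 0.047]
force: [0.3, -0.4, -1.5]
opening: 0.0092
grip_force: 59.3
```

```bash
python3 p.py s1 .100
```

```text
t 14.6 tcp [ 0.5247 -0.3249  0.1562] [ 3.1402e+00 -1.8000e-03  4.7000e-02] F [ 0.3 -0.4 -1.5] op 0.0092
turn -0.0005 rows 1 -0.0005 | shift [-0.001  -0.0011  0.0562] rows 2 [-0.0005 -0.0005  0.0281]
```

Emit:
arm_command --steps '[[[0,0,0.012],[0,0,0]],[[0,0,0.012],[0,0,0]],[[0,0,0.01],[0,0,0]],[[0,0,0],[0,0,0]]]'

```text
t: 14.93
tcp_pos: [0.5224, -0.3234, 0.1169]
tcp_rot: [-3.139, 0.003, 0.047]
force: [0.7, 0.0, -3.2]
opening: 0.0092
grip_force: 59.3
```

```bash
python3 p.py s1 .100
```

```text
t 14.93 tcp [ 0.5224 -0.3234  0.1169] [-3.1388  0.0034  0.0468] F [ 0.7  0.  -3.2] op 0.0092
turn -0.0007 rows 1 -0.0007 | shift [0.0013 0.0006 0.0169] rows 1 [0.0013 0.0006 0.0169]
```

Emit:
arm_command --steps '[[[0,0,0.008],[0,0,0]],[[0,0,0.008],[0,0,0]],[[0,0,0.003],[0,0,0]],[[0,0,0.002],[0,0,0]],[[0,0,0],[0,0,0]]]'

```text
t: 15.35
tcp_pos: [0.5245, -0.3252, 0.1014]
tcp_rot: [3.14, -0.001, 0.047]
force: [-6.2, 2.4, 12.0]
opening: 0.009
grip_force: 61.4
```

```bash
python3 p.py s1 .100
```

```text
t 15.35 tcp [ 0.5245 -0.3252  0.1014] [ 3.14e+00 -1.30e-03  4.68e-02] F [-6.2  2.4 12. ] op 0.009
turn -0.0007 rows 1 -0.0007 | shift [-0.0007 -0.0014  0.0014] rows 1 [-0.0007 -0.0014  0.0014]
```

On the slot floor. Release and lift, then to B.

Emit:
arm_command --steps '[[[0,0,0],[0,0,0]],[[0,0,0],[0,0,0]],[[0,0,0],[0,0,0]],[[0,0,-0.01],[0,0,0]],[[0,0,-0.03],[0,0,0]],[[0,0,-0.035],[0,0,0]],[[0,0,-0.035],[0,0,0]],[[0,0,-0.035],[0,0,0]],[[0,0,-0.005],[0,0,0]],[[0,0,0],[0,0,0]]]' --fingers 32

```text
t: 16.18
tcp_pos: [0.5256, -0.3257, 0.2544]
tcp_rot: [3.137, -0.006, 0.047]
force: [-0.9, 0.9, -0.0]
opening: 0.0272
grip_force: 0.0
```

```bash
python3 p.py B .25
```

```text
t 16.18 tcp [ 0.5256 -0.3257  0.2544] [ 3.1366 -0.0061  0.0469] F [-0.9  0.9 -0. ] op 0.0272
turn -0.1726 rows 2 -0.0863 | shift [ 0.2116 -0.5833  0.0044] rows 17 [ 0.0124 -0.0343  0.0003]
```

Emit:
arm_command --steps '[[[0,0,0],[0,0,-0.086]],[[0,0,0],[0,0,-0.0865]],[[0.0124,-0.0343,0],[0,0,0]],[[0.0124,-0.0343,0],[0,0,0]],[[0.0124,-0.0343,0],[0,0,0]],[[0.0124,-0.0343,0],[0,0,0]],[[0.0124,-0.0343,0],[0,0,0]],[[0.0124,-0.0343,0],[0,0,0]],[[0.0124,-0.0343,0],[0,0,0]],[[0.0124,-0.0343,0],[0,0,0]]]'

```text
t: 17.02
tcp_pos: [0.56, -0.0332, 0.2474]
tcp_rot: [-3.141, 0.003, 0.219]
force: [-0.2, 0.2, -0.8]
opening: 0.0273
grip_force: 0.0
```

Emit:
arm_command --steps '[[[0.0124,-0.0343,0],[0,0,0]],[[0.0124,-0.0343,0],[0,0,0]],[[0.0124,-0.0343,0],[0,0,0]],[[0.0124,-0.0343,0],[0,0,0]],[[0.0124,-0.0343,0],[0,0,0]],[[0.0124,-0.0343,0],[0,0,0]],[[0.0124,-0.0343,0],[0,0,0]],[[0.0124,-0.0343,0],[0,0,0]],[[0.0124,-0.0343,0],[0,0,0]],[[0,0,0],[0,0,0]]]'

```text
t: 17.85
tcp_pos: [0.601, 0.2966, 0.2461]
tcp_rot: [-3.14, 0.004, 0.224]
force: [0.3, 0.3, -0.2]
opening: 0.0271
grip_force: 0.0
```

Emit:
arm_command --steps '[[[0,0,0],[0,0,0]],[[0,0,0],[0,0,0]]]'

```text
t: 18.02
tcp_pos: [0.602, 0.2902, 0.2473]
tcp_rot: [3.141, 0.003, 0.22]
force: [-0.0, -0.1, -0.4]
opening: 0.0272
grip_force: 0.0
```

```bash
python3 p.py B .097
```

```text
t 18.02 tcp [0.602  0.2902 0.2473] [3.1407e+00 3.0000e-03 2.2000e-01] F [-0.  -0.1 -0.4] op 0.0272
turn 0.0005 rows 1 0.0005 | shift [0.0029 0.0012 0.1503] rows 4 [0.0007 0.0003 0.0376]
```

Emit:
arm_command --steps '[[[0.0028,0.001,0.025],[0,0,0]],[[0,0,0.035],[0,0,0]],[[0,0,0.035],[0,0,0]],[[0,0,0.03],[0,0,0]],[[0,0,0.015],[0,0,0]],[[0,0,0.01],[0,0,0]],[[0,0,0],[0,0,0]],[[0,0,0],[0,0,0]],[[0,0,0],[0,0,0]]]'

```text
t: 18.77
tcp_pos: [0.6074, 0.2905, 0.1021]
tcp_rot: [-3.141, -0.004, 0.219]
force: [0.7, -0.2, 0.2]
opening: 0.027
grip_force: 0.0
```

```bash
python3 p.py B .097
```

```text
t 18.77 tcp [0.6074 0.2905 0.1021] [-3.141 -0.004  0.219] F [ 0.7 -0.2  0.2] op 0.027
turn -0.0005 rows 1 -0.0005 | shift [-0.0024  0.0003  0.0051] rows 1 [-0.0024  0.0003  0.0051]
```

Emit:
arm_command --steps '[[[0,0,0.003],[0,0,0]],[[0,0,0],[0,0,0]],[[0,0,0],[0,0,0]],[[0,0,0],[0,0,0]],[[0,0,0],[0,0,0]],[[0,0,0],[0,0,0]]]' --fingers 0

```text
t: 19.27
tcp_pos: [0.6073, 0.2905, 0.0985]
tcp_rot: [-3.141, -0.004, 0.219]
force: [2.0, -0.8, 6.3]
opening: 0.0094
grip_force: 59.1
```

Emit:
arm_command --steps '[[[0,0,-0.01],[0,0,0]],[[0,0,-0.02],[0,0,0]],[[0,0,-0.035],[0,0,0]],[[0,0,-0.035],[0,0,0]],[[0,0,-0.033],[0,0,0]],[[0,0,-0.02],[0,0,0]],[[0,0,0],[0,0,0]],[[0,0,0],[0,0,0]],[[0,0,0],[0,0,0]]]'

```text
t: 20.02
tcp_pos: [0.6049, 0.29, 0.2477]
tcp_rot: [3.141, 0.002, 0.219]
force: [-0.5, -1.2, -2.5]
opening: 0.0094
grip_force: 58.5
```

```bash
python3 - <<'E'
from p import *
plan((.5267,-.3846+.02,.0475),.25)
E
```

```text
t 20.02 tcp [0.6049 0.29   0.2477] [3.1413e+00 2.4000e-03 2.1940e-01] F [-0.5 -1.2 -2.5] op 0.0094
turn 0.1719 rows 2 0.086 | shift [-0.1092  0.6501 -0.0023] rows 18 [-0.0061  0.0361 -0.0001]
```

Emit:
arm_command --steps '[[[0,0,0],[0,0,0.086]],[[0,0,0],[0,0,0.086]],[[-0.0061,0.0361,0],[0,0,0]],[[-0.0061,0.0361,0],[0,0,0]],[[-0.0061,0.0361,0],[0,0,0]],[[-0.0061,0.0361,0],[0,0,0]],[[-0.0061,0.0361,0],[0,0,0]],[[-0.0061,0.0361,0],[0,0,0]],[[-0.0061,0.0361,0],[0,0,0]],[[-0.0061,0.0361,0],[0,0,0]]]'

```text
t: 20.85
tcp_pos: [0.5687, -0.0021, 0.2463]
tcp_rot: [-3.141, 0.005, 0.048]
force: [0.7, -0.2, -1.8]
opening: 0.0091
grip_force: 58.7
```

Emit:
arm_command --steps '[[[-0.0061,0.0361,0],[0,0,0]],[[-0.0061,0.0361,0],[0,0,0]],[[-0.0061,0.0361,0],[0,0,0]],[[-0.0061,0.0361,0],[0,0,0]],[[-0.0061,0.0361,0],[0,0,0]],[[-0.0061,0.0361,0],[0,0,0]],[[-0.0061,0.0361,0],[0,0,0]],[[-0.0061,0.0361,0],[0,0,0]],[[-0.0061,0.0361,0],[0,0,0]],[[-0.0061,0.0361,0],[0,0,0]]]'

```text
t: 21.68
tcp_pos: [0.5252, -0.365, 0.2461]
tcp_rot: [-3.138, 0.004, 0.047]
force: [0.8, 0.4, -1.9]
opening: 0.0088
grip_force: 58.7
```

Emit:
arm_command --steps '[[[0,0,0],[0,0,0]],[[0,0,0],[0,0,0]],[[0,0,0.02],[0,0,0]],[[0,0,0.035],[0,0,0]],[[0,0,0.03],[0,0,0]],[[0,0,0.01],[0,0,0]],[[0,0,0],[0,0,0]],[[0,0,0],[0,0,0]],[[0,0,0],[0,0,0]]]'

```text
t: 22.43
tcp_pos: [0.5279, -0.3644, 0.1565]
tcp_rot: [3.14, -0.002, 0.048]
force: [-0.1, -0.3, -1.4]
opening: 0.0089
grip_force: 59.2
```

```bash
python3 - <<'E'
from p import *
plan((.5267,-.3846+.02,.0475),.10)
E
```

```text
t 22.43 tcp [ 0.5279 -0.3644  0.1565] [ 3.1398e+00 -2.1000e-03  4.7900e-02] F [-0.1 -0.3 -1.4] op 0.0089
turn 0.0004 rows 1 0.0004 | shift [-0.0012  0.0002  0.0565] rows 2 [-0.0006  0.0001  0.0283]
```

Emit:
arm_command --steps '[[[0,0,0.012],[0,0,0]],[[0,0,0.012],[0,0,0]],[[0,0,0.01],[0,0,0]],[[0,0,0],[0,0,0]]]'

```text
t: 22.77
tcp_pos: [0.5252, -0.363, 0.1167]
tcp_rot: [-3.138, 0.004, 0.047]
force: [-0.1, -0.7, -4.0]
opening: 0.0094
grip_force: 59.1
```

```bash
python3 p.py s2 .100
```

```text
t 22.77 tcp [ 0.5252 -0.363   0.1167] [-3.1385  0.0035  0.0472] F [-0.1 -0.7 -4. ] op 0.0094
turn -0.0003 rows 1 -0.0003 | shift [0.0003 0.0009 0.0167] rows 1 [0.0003 0.0009 0.0167]
```

Emit:
arm_command --steps '[[[0,0,0.008],[0,0,0]],[[0,0,0.008],[0,0,0]],[[0,0,0.003],[0,0,0]],[[0,0,0.001],[0,0,0]],[[0,0,0],[0,0,0]]]'

```text
t: 23.18
tcp_pos: [0.527, -0.3648, 0.1014]
tcp_rot: [3.14, -0.001, 0.047]
force: [-3.5, 0.5, 5.2]
opening: 0.0092
grip_force: 60.7
```

Emit:
arm_command --steps '[[[0,0,0],[0,0,0]],[[0,0,0],[0,0,0]],[[0,0,0],[0,0,0]],[[0,0,-0.01],[0,0,0]],[[0,0,-0.03],[0,0,0]],[[0,0,-0.035],[0,0,0]],[[0,0,-0.035],[0,0,0]],[[0,0,-0.035],[0,0,0]],[[0,0,-0.005],[0,0,0]],[[0,0,0],[0,0,0]]]' --fingers 32

```text
t: 24.02
tcp_pos: [0.5285, -0.3654, 0.2558]
tcp_rot: [3.136, -0.006, 0.047]
force: [0.4, -0.8, -0.1]
opening: 0.0273
grip_force: 0.0
```

```bash
python3 p.py A .25; python3 - <<'E'
from m import *
c=capture('top');s=capture('side')
for q in nubs(c,s): print(q[0],q[1],None if q[2] is None else (q[2][0].round(4),q[2][1].round(3)))
f=lambda i,k:cv2.resize(i,None,fx=k,fy=k,interpolation=cv2.INTER_CUBIC)
cv2.imwrite('pics/i.png',np.vstack([f(c['pixels'][170:300,100:460],2),f(s['pixels'][110:250,190:370],2)[:, :].repeat(1,1) if 0 else cv2.copyMakeBorder(f(s['pixels'][110:250,190:370],2),0,0,0,360,0)]))
E
```

```text
t 24.02 tcp [ 0.5285 -0.3654  0.2558] [ 3.1361 -0.0062  0.0474] F [ 0.4 -0.8 -0.1] op 0.0273
turn -0.0531 rows 1 -0.0531 | shift [-0.04   -0.4357  0.0058] rows 12 [-0.0033 -0.0363  0.0005]
[0.6042 0.2887 0.082 ] 0.213 (array([0.6051, 0.2895, 0.0799]), np.float64(0.215))
[ 0.4963 -0.1444  0.082 ] -0.226 (array([ 0.4965, -0.1439,  0.0873]), np.float64(-0.227))
[0.4726 0.392  0.082 ] 0.105 (array([0.4732, 0.3932, 0.0789]), np.float64(0.108))
[0.4672 0.2027 0.082 ] 0.227 (array([0.4678, 0.2032, 0.0797]), np.float64(0.226))
[0.4448 0.0635 0.082 ] 0.103 (array([0.4453, 0.0639, 0.0788]), np.float64(0.104))
```

View pics/i.png

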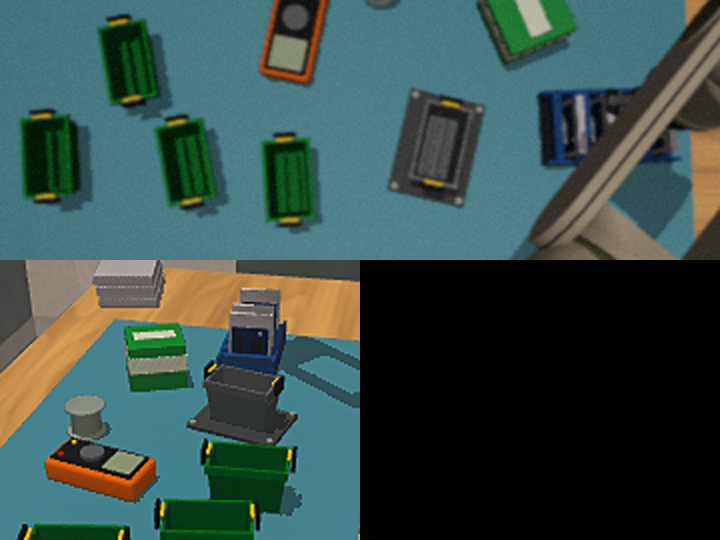

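All three boards stand upright in the rack (side crop about (255,320)), the tubs are empty and unmoved. Next is tub A.

Emit:
arm_command --steps '[[[0,0,0],[0,0,-0.054]],[[-0.0033,-0.0363,0],[0,0,0]],[[-0.0033,-0.0363,0],[0,0,0]],[[-0.0033,-0.0363,0],[0,0,0]],[[-0.0033,-0.0363,0],[0,0,0]],[[-0.0033,-0.0363,0],[0,0,0]],[[-0.0033,-0.0363,0],[0,0,0]],[[-0.0033,-0.0363,0],[0,0,0]],[[-0.0033,-0.0363,0],[0,0,0]],[[-0.0033,-0.0363,0],[0,0,0]]]' --fingers 100

```text
t: 24.95
tcp_pos: [0.4623, -0.0403, 0.2479]
tcp_rot: [-3.14, 0.004, 0.101]
force: [1.1, 0.6, 0.2]
opening: 0.0854
grip_force: 0.0
```

Emit:
arm_command --steps '[[[-0.0033,-0.0363,0],[0,0,0]],[[-0.0033,-0.0363,0],[0,0,0]],[[-0.0033,-0.0363,0],[0,0,0]],[[0,0,0],[0,0,0]],[[0,0,0.02],[0,0,0]],[[0,0,0.035],[0,0,0]],[[0,0,0.03],[0,0,0]],[[0,0,0.015],[0,0,0]],[[0,0,0],[0,0,0]],[[0,0,0],[0,0,0]]]'

```text
t: 25.78
tcp_pos: [0.4416, 0.0649, 0.1483]
tcp_rot: [-3.141, 0.005, 0.101]
force: [-0.1, -0.4, 1.3]
opening: 0.0856
grip_force: 0.0
```

```bash
sed -i 's/A=(.4450,.0641,.1005)/A=(.4451,.0640,.103)/;s/D=(.4963,-.1443,-.219)/D=(.4964,-.1441,-.223)/' p.py; python3 p.py A .064
```

```text
t 25.78 tcp [0.4416 0.0649 0.1483] [-3.1413  0.0049  0.1011] F [-0.1 -0.4  1.3] op 0.0856
turn -0.0019 rows 1 -0.0019 | shift [0.0034 0.0013 0.0843] rows 3 [0.0011 0.0004 0.0281]
```

Emit:
arm_command --steps '[[[0.002,0.001,0.02],[0,0,0]],[[0,0,0.02],[0,0,0]],[[0,0,0.015],[0,0,0]],[[0,0,0],[0,0,0]],[[0,0,0],[0,0,0]],[[0,0,0],[0,0,0]]]'

```text
t: 26.28
tcp_pos: [0.4466, 0.0644, 0.0971]
tcp_rot: [3.141, -0.002, 0.101]
force: [0.3, -0.7, 0.5]
opening: 0.0857
grip_force: 0.0
```

```bash
python3 p.py A .064
```

```text
t 26.28 tcp [0.4466 0.0644 0.0971] [ 3.1414e+00 -2.3000e-03  1.0120e-01] F [ 0.3 -0.7  0.5] op 0.0857
turn -0.0018 rows 1 -0.0018 | shift [-0.0016  0.0002  0.0331] rows 1 [-0.0016  0.0002  0.0331]
```

Emit:
arm_command --steps '[[[-0.001,0,0.013],[0,0,0]],[[0,0,0.012],[0,0,0]],[[0,0,0.007],[0,0,0]],[[0,0,0],[0,0,0]],[[0,0,0],[0,0,0]],[[0,0,0],[0,0,0]],[[0,0,0],[0,0,0]],[[0,0,0],[0,0,0]]]'

```text
t: 26.95
tcp_pos: [0.445, 0.0644, 0.0641]
tcp_rot: [3.141, -0.001, 0.101]
force: [-0.2, 0.3, 0.3]
opening: 0.0855
grip_force: 0.0
```

Emit:
arm_command --steps '[[[0,0,0],[0,0,0]],[[0,0,0],[0,0,0]],[[0,0,0],[0,0,0]],[[0,0,0],[0,0,0]],[[0,0,0],[0,0,0]],[[0,0,0],[0,0,0]]]' --fingers 0

```text
t: 27.45
tcp_pos: [0.4449, 0.0643, 0.064]
tcp_rot: [3.141, -0.001, 0.101]
force: [-1.5, -0.6, 6.3]
opening: 0.0647
grip_force: 66.0
```

```bash
python3 p.py A .064
```

```text
t 27.45 tcp [0.4449 0.0643 0.064 ] [ 3.1414e+00 -1.0000e-03  1.0130e-01] F [-1.5 -0.6  6.3] op 0.0647
turn -0.0017 rows 1 -0.0017 | shift [ 0.0001  0.0003 -0.    ] rows 1 [ 0.0001  0.0003 -0.    ]
```

Emit:
arm_command --steps '[[[0,0,-0.01],[0,0,0]],[[0,0,-0.025],[0,0,0]],[[0,0,-0.035],[0,0,0]],[[0,0,-0.035],[0,0,0]],[[0,0,-0.025],[0,0,0]],[[0,0,-0.01],[0,0,0]],[[0,0,0],[0,0,0]]]'

```text
t: 28.03
tcp_pos: [0.4461, 0.0644, 0.2064]
tcp_rot: [3.141, -0.005, 0.101]
force: [0.2, 0.1, -1.7]
opening: 0.0643
grip_force: 67.1
```

```bash
python3 p.py D .2
```

```text
t 28.03 tcp [0.4461 0.0644 0.2064] [ 3.1413 -0.0054  0.1013] F [ 0.2  0.1 -1.7] op 0.0643
turn 0.3243 rows 3 0.1081 | shift [0.0952 0.1922 0.0064] rows 6 [0.0159 0.032  0.0011]
```

Emit:
arm_command --steps '[[[0,0,0],[0,0,0.108]],[[0,0,0],[0,0,0.108]],[[0,0,0],[0,0,0.108]],[[0.012,0.024,0],[0,0,0]],[[0.0166,0.0336,0],[0,0,0]],[[0.0166,0.0336,0],[0,0,0]],[[0.0166,0.0336,0],[0,0,0]],[[0.0166,0.0336,0],[0,0,0]],[[0.0166,0.0336,0],[0,0,0]],[[0,0,0],[0,0,0]]]'

```text
t: 28.87
tcp_pos: [0.494, -0.1493, 0.2003]
tcp_rot: [3.14, 0.003, -0.227]
force: [0.5, 1.3, -2.1]
opening: 0.0649
grip_force: 67.3
```

Emit:
arm_command --steps '[[[0,0,0.02],[0,0,0]],[[0,0,0.015],[0,0,0]],[[0,0,0],[0,0,0]],[[0,0,0],[0,0,0]],[[0,0,0],[0,0,0]],[[0,0,0],[0,0,0]],[[0,0,0],[0,0,0]]]'

```text
t: 29.45
tcp_pos: [0.4952, -0.1439, 0.1693]
tcp_rot: [3.141, -0.002, -0.222]
force: [0.3, -1.1, -1.9]
opening: 0.0648
grip_force: 67.3
```

```bash
python3 p.py D .109;python3 - <<'E'
from m import *
c=capture('top');s=capture('side')
print(observe()['tcp_pos'])
for q in yellow(c): print('T',q,at(c,q[0],q[1],.087).round(4),at(c,q[0],q[1],.080+.107).round(4))
for q in yellow(s): print('S',q,at(s,q[0],q[1],.087).round(4),at(s,q[0],q[1],.187).round(4))
f=lambda i,k:cv2.resize(i,None,fx=k,fy=k,interpolation=cv2.INTER_CUBIC)
a=f(c['pixels'][195:285,280:365],4);b=f(s['pixels'][100:200,260:360],4)
h=max(len(a),len(b));g=lambda i:cv2.copyMakeBorder(i,0,h-len(i),0,0,0)
cv2.imwrite('pics/j.png',np.hstack([g(a),g(b)]))
E
```

```text
t 29.45 tcp [ 0.4952 -0.1439  0.1693] [ 3.1413e+00 -1.6000e-03 -2.2230e-01] F [ 0.3 -1.1 -1.9] op 0.0648
turn 0.0007 rows 1 0.0007 | shift [ 0.0012 -0.0001  0.0603] rows 2 [ 0.0006 -0.      0.0301]
[ 0.49520144 -0.14391768  0.16921492]
T (np.float64(256.7), np.float64(165.1), 7) [0.7029 0.0313 0.087 ] [0.6783 0.0257 0.187 ]
T (np.float64(158.6), np.float64(180.8), 16) [0.6559 0.2993 0.087 ] [0.6351 0.2716 0.187 ]
T (np.float64(165.3), np.float64(218.9), 17) [0.551 0.276 0.087] [0.5389 0.2503 0.187 ]
T (np.float64(120.6), np.float64(227.6), 16) [0.5259 0.3958 0.087 ] [0.5158 0.3602 0.187 ]
T (np.float64(187.8), np.float64(230.8), 17) [0.5194 0.2138 0.087 ] [0.5098 0.1931 0.187 ]
T (np.float64(316.5), np.float64(259.0), 4) [ 0.4479 -0.1332  0.087 ] [ 0.4443 -0.1252  0.187 ]
T (np.float64(321.5), np.float64(260.0), 4) [ 0.4454 -0.1465  0.087 ] [ 0.442  -0.1375  0.187 ]
T (np.float64(122.6), np.float64(267.6), 16) [0.4187 0.384  0.087 ] [0.4175 0.3494 0.187 ]
T (np.float64(195.2), np.float64(270.1), 17) [0.4145 0.1899 0.087 ] [0.4136 0.1712 0.187 ]
S (np.float64(295.9), np.float64(134.8)
[... 178 characters left out ...]
at64(170.5), 4) [ 0.4449 -0.1308  0.087 ] [0.4158 0.0603 0.187 ]
S (np.float64(226.5), np.float64(200.4), 4) [0.681  0.1061 0.087 ] [0.6091 0.2543 0.187 ]
S (np.float64(270.7), np.float64(234.2), 15) [0.5183 0.2244 0.087 ] [0.4759 0.3512 0.187 ]
S (np.float64(315.6), np.float64(234.9), 14) [0.4139 0.2015 0.087 ] [0.3904 0.3324 0.187 ]
S (np.float64(203.3), np.float64(247.2), 14) [0.6544 0.3091 0.087 ] [0.5874 0.4206 0.187 ]
S (np.float64(249.8), np.float64(248.0), 17) [0.5494 0.2859 0.087 ] [0.5014 0.4015 0.187 ]
S (np.float64(241.3), np.float64(287.0), 21) [0.5245 0.4071 0.087 ] [0.481  0.5008 0.187 ]
S (np.float64(294.5), np.float64(292.3), 26) [0.4176 0.3947 0.087 ] [0.3935 0.4907 0.187 ]
```

View pics/j.png

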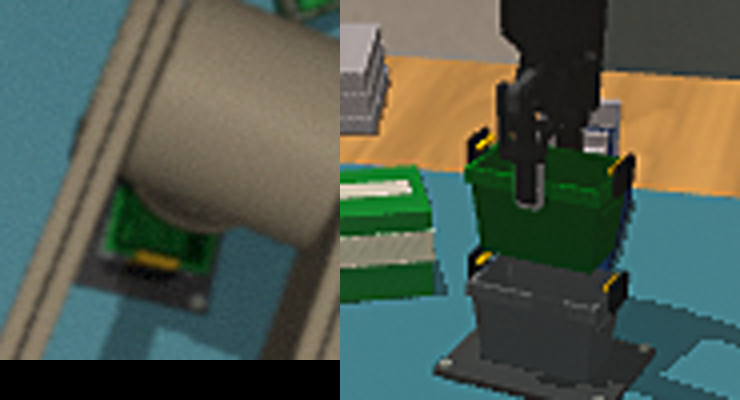

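Tub hangs level over the dock (side crop (550,190) above (545,310)), matching within about 1 mm. Lowering it in.

Emit:
arm_command --steps '[[[0.001,0,0.015],[0,0,0]],[[0,0,0.015],[0,0,0]],[[0,0,0.012],[0,0,0]],[[0,0,0.008],[0,0,0]],[[0,0,0.004],[0,0,0]],[[0,0,0],[0,0,0]],[[0,0,0],[0,0,0]],[[0,0,0],[0,0,0]],[[0,0,0],[0,0,0]]]'

```text
t: 30.3
tcp_pos: [0.4963, -0.1443, 0.1152]
tcp_rot: [3.141, -0.002, -0.223]
force: [-0.4, 0.2, -2.1]
opening: 0.0648
grip_force: 67.4
```

```bash
python3 p.py D .109
```

```text
t 30.3 tcp [ 0.4963 -0.1443  0.1152] [ 3.1413e+00 -1.5000e-03 -2.2270e-01] F [-0.4  0.2 -2.1] op 0.0648
turn 0.0003 rows 1 0.0003 | shift [ 0.0001 -0.0003  0.0062] rows 1 [ 0.0001 -0.0003  0.0062]
```

Emit:
arm_command --steps '[[[0,0,0.003],[0,0,0]],[[0,0,0.003],[0,0,0]],[[0,0,0],[0,0,0]],[[0,0,0],[0,0,0]]]'

```text
t: 30.63
tcp_pos: [0.4956, -0.1441, 0.1081]
tcp_rot: [3.142, 0.0, -0.223]
force: [-0.3, 0.2, -1.7]
opening: 0.0646
grip_force: 67.5
```

Emit:
arm_command --steps '[[[0,0,0.0015],[0,0,0]],[[0,0,0],[0,0,0]],[[0,0,0],[0,0,0]]]'

```text
t: 30.88
tcp_pos: [0.4958, -0.1442, 0.107]
tcp_rot: [3.142, -0.0, -0.223]
force: [-1.7, 0.2, 2.9]
opening: 0.0647
grip_force: 67.8
```

Emit:
arm_command --steps '[[[0,0,0.0005],[0,0,0]],[[0,0,0],[0,0,0]],[[0,0,0],[0,0,0]]]'

```text
t: 31.13
tcp_pos: [0.4958, -0.1442, 0.1065]
tcp_rot: [3.141, -0.0, -0.223]
force: [-2.9, 0.6, 3.7]
opening: 0.065
grip_force: 67.9
```

Emit:
arm_command --steps '[[[0,0,0.0005],[0,0,0]],[[0,0,0],[0,0,0]],[[0,0,0],[0,0,0]]]'

```text
t: 31.38
tcp_pos: [0.4957, -0.1441, 0.1057]
tcp_rot: [-3.142, -0.0, -0.223]
force: [-1.2, 0.1, 2.8]
opening: 0.0647
grip_force: 67.8
```

Emit:
arm_command --steps '[[[0,0,0.001],[0,0,0]],[[0,0,0],[0,0,0]],[[0,0,0],[0,0,0]]]'

```text
t: 31.63
tcp_pos: [0.4956, -0.1441, 0.1048]
tcp_rot: [3.142, 0.0, -0.222]
force: [-3.5, -0.3, 3.7]
opening: 0.0651
grip_force: 68.0
```

Emit:
arm_command --steps '[[[-0.0003,0,0.001],[0,0,0]],[[0,0,0],[0,0,0]],[[0,0,0],[0,0,0]]]'

```text
t: 31.88
tcp_pos: [0.4956, -0.1441, 0.1042]
tcp_rot: [3.141, -0.001, -0.222]
force: [-2.8, 0.2, 6.6]
opening: 0.0647
grip_force: 68.3
```

Emit:
arm_command --steps '[[[0,0,0.001],[0,0,0]],[[0,0,0],[0,0,0]],[[0,0,0],[0,0,0]]]'

```text
t: 32.13
tcp_pos: [0.4956, -0.1441, 0.1036]
tcp_rot: [3.141, -0.001, -0.222]
force: [-4.7, -0.1, 10.5]
opening: 0.0651
grip_force: 68.7
```

Emit:
arm_command --steps '[[[0,0,0.0007],[0,0,0]],[[0,0,0],[0,0,0]],[[0,0,0],[0,0,0]]]'

```text
t: 32.38
tcp_pos: [0.4956, -0.1441, 0.1033]
tcp_rot: [3.141, -0.001, -0.222]
force: [-7.3, 1.2, 13.7]
opening: 0.0649
grip_force: 69.2
```

```bash
python3 - <<'E'
from m import *
c=capture('top');s=capture('side')
o=observe();print(o['tcp_pos'],o['force'])
for q in yellow(s)[:5]: print('S',q)
f=lambda i,k:cv2.resize(i,None,fx=k,fy=k,interpolation=cv2.INTER_CUBIC)
cv2.imwrite('pics/k.png',f(s['pixels'][115:200,275:360],6))
E
```

```text
[ 0.49561061 -0.14412695  0.10332924] [-6.81716709  1.6850267  13.63739045]
S (np.float64(295.4), np.float64(154.8), 7)
S (np.float64(326.7), np.float64(170.6), 4)
S (np.float64(226.5), np.float64(200.4), 4)
S (np.float64(270.7), np.float64(234.2), 15)
S (np.float64(315.6), np.float64(234.9), 14)
```

View pics/k.png

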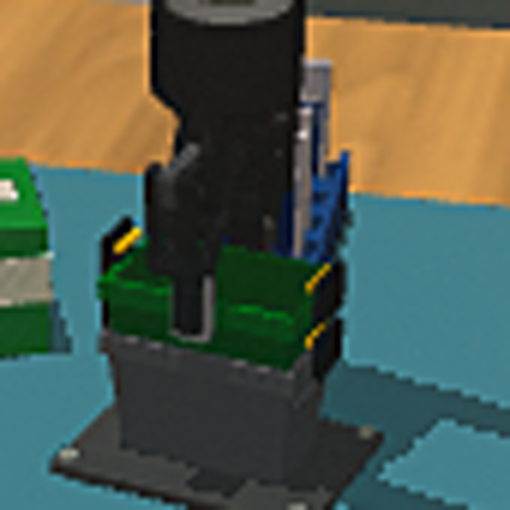

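Emit:
arm_command --steps '[[[-0.0005,0,0],[0,0,0]],[[0,0,0],[0,0,0]],[[0,0,0],[0,0,0]],[[0,0,0],[0,0,0]]]'

```text
t: 32.82
tcp_pos: [0.4956, -0.1441, 0.1033]
tcp_rot: [3.141, -0.002, -0.222]
force: [-5.5, 0.4, 11.4]
opening: 0.0647
grip_force: 68.7
```

Emit:
arm_command --steps '[[[-0.0005,0,0],[0,0,0]],[[0,0,0],[0,0,0]],[[0,0,0],[0,0,0]],[[0,0,0],[0,0,0]]]'

```text
t: 33.15
tcp_pos: [0.4956, -0.1441, 0.1033]
tcp_rot: [3.141, -0.003, -0.222]
force: [-0.9, 0.4, 8.5]
opening: 0.0645
grip_force: 68.4
```

Emit:
arm_command --steps '[[[0,0,0.0007],[0,0,0]],[[0,0,0],[0,0,0]],[[0,0,0],[0,0,0]]]'

```text
t: 33.4
tcp_pos: [0.4955, -0.1441, 0.1031]
tcp_rot: [3.141, -0.003, -0.221]
force: [-4.3, -0.3, 13.1]
opening: 0.0647
grip_force: 69.1
```

Emit:
arm_command --steps '[[[0,0,0.0005],[0,0,0]],[[0,0,0],[0,0,0]],[[0,0,0],[0,0,0]]]'

```text
t: 33.65
tcp_pos: [0.4955, -0.1441, 0.103]
tcp_rot: [3.141, -0.003, -0.221]
force: [-6.4, 1.4, 16.9]
opening: 0.0646
grip_force: 69.5
```

Emit:
arm_command --steps '[[[0,0,-0.001],[0,0,0]],[[0,0,0],[0,0,0]]]'

```text
t: 33.82
tcp_pos: [0.4955, -0.1442, 0.103]
tcp_rot: [3.141, -0.003, -0.222]
force: [-0.3, -1.1, 8.2]
opening: 0.0646
grip_force: 68.6
```

Emit:
arm_command --steps '[[[0,0,0],[0,0,0]],[[0,0,0],[0,0,0]],[[0,0,0],[0,0,0]],[[0,0,0],[0,0,0]],[[0,0,-0.02],[0,0,0]],[[0,0,-0.035],[0,0,0]],[[0,0,-0.035],[0,0,0]],[[0,0,-0.02],[0,0,0]],[[0,0,0],[0,0,0]]]' --fingers 100

```text
t: 34.57
tcp_pos: [0.4971, -0.1449, 0.2179]
tcp_rot: [3.14, -0.009, -0.223]
force: [0.5, -0.0, 0.7]
opening: 0.0852
grip_force: 0.0
```

Emit:
arm_command --steps '[[[0,-0.04,0],[0,0,0]],[[0,-0.04,0],[0,0,0]],[[0,-0.04,0],[0,0,0]],[[0,-0.04,0],[0,0,0]],[[0,-0.04,0],[0,0,0]],[[0,0,0],[0,0,0]]]'

```text
t: 35.07
tcp_pos: [0.5387, 0.0577, 0.2109]
tcp_rot: [-3.139, 0.001, -0.218]
force: [1.3, 0.3, -0.0]
opening: 0.0852
grip_force: 0.0
```

```bash
cat > st.py <<'E'
from p import *
from m import *
c=capture('top');s=capture('side')
for q in nubs(c,s,.2): print(q[0],q[1],None if q[2] is None else (q[2][0].round(4),q[2][1].round(3)))
x,y,yw=P['D'];dx=.054*np.array([np.cos(yw),np.sin(yw)])
for n in range(6):
  for e in(0,.0025,.007):
    Q=np.array([[x+k*dx[0],y+k*dx[1],.087+.03*n+e] for k in(1,-1)])
    print(n,e,'top',proj(c,Q).round(1).tolist(),'side',proj(s,Q).round(1).tolist())
print([tuple(map(float,q)) for q in yellow(c,3) if 300<q[0]<345])
print([tuple(map(float,q)) for q in yellow(s,3) if 280<q[0]<345])
E
python3 st.py; python3 p.py E .25
```

```text
[0.6042 0.2887 0.082 ] 0.213 (array([0.6051, 0.2895, 0.0799]), np.float64(0.215))
[ 0.4986 -0.1469  0.082 ] -0.215 (array([ 0.4962, -0.1435,  0.1181]), np.float64(-0.217))
[0.4726 0.3917 0.082 ] 0.11 (array([0.4732, 0.393 , 0.0787]), np.float64(0.112))
0 0 top [[325.0, 221.5], [316.1, 260.6]] side [[295.9, 163.6], [327.1, 170.3]]
0 0.0025 top [[325.1, 221.4], [316.2, 260.5]] side [[295.9, 162.9], [327.2, 169.6]]
0 0.007 top [[325.2, 221.2], [316.3, 260.5]] side [[295.9, 161.6], [327.2, 168.3]]
1 0 top [[326.1, 220.1], [317.0, 260.2]] side [[295.9, 155.1], [327.5, 161.6]]
1 0.0025 top [[326.2, 220.0], [317.1, 260.2]] side [[295.9, 154.4], [327.6, 160.9]]
1 0.007 top [[326.4, 219.8], [317.2, 260.1]] side [[295.9, 153.1], [327.6, 159.5]]
2 0 top [[327.3, 218.7], [318.0, 259.8]] side [[295.9, 146.4], [328.0, 152.6]]
2 0.0025 top [[327.4, 218.6], [318.1, 259.8]] side [[295.9, 145.6], [328.0, 151.9]]
2 0.007 top [[327.6, 218.4], [318.2, 259.7]] side [[295.9, 144.3], [328.1, 150.5]]
3 0 top [[328.5, 217.2], [319.0, 259.4]] side [[295.8, 137.4], [328.4, 143.4]]
3 0.0025 top [[328.6, 217.1], 
[... 278 characters left out ...]
7.4], [328.8, 133.1]]
4 0.007 top [[330.1, 215.3], [320.3, 258.9]] side [[295.8, 126.0], [328.9, 131.7]]
5 0 top [[331.2, 214.0], [321.2, 258.5]] side [[295.8, 118.7], [329.3, 124.1]]
5 0.0025 top [[331.3, 213.9], [321.3, 258.5]] side [[295.8, 117.9], [329.3, 123.3]]
5 0.007 top [[331.5, 213.6], [321.4, 258.4]] side [[295.8, 116.5], [329.4, 121.8]]
[(325.8, 220.2, 17.0), (317.0, 260.5, 20.0)]
[(296.0, 154.7, 9.0), (327.1, 161.5, 4.0), (326.3, 171.0, 3.0), (315.6, 234.9, 14.0), (294.5, 292.3, 26.0)]
t 35.17 tcp [0.5381 0.0529 0.2108] [ 3.1412e+00  1.6000e-03 -2.1940e-01] F [ 0.4  0.5 -0.7] op 0.0854
turn -0.4426 rows 4 -0.1106 | shift [-0.0354 -0.1624 -0.0392] rows 5 [-0.0071 -0.0325 -0.0078]
```

Side nubs read (296.0,154.7) and (327.1,161.5) against a predicted (295.9,155.1) and (327.5,161.6) for home, so the first tub is home and level. Next tub B.

```bash
sed -i 's/B=(.6051,.2897,.2195)/B=(.6051,.2895,.216)/' p.py; python3 p.py B .15
```

```text
t 35.17 tcp [0.5381 0.0529 0.2108] [ 3.1412e+00  1.6000e-03 -2.1940e-01] F [ 0.4  0.5 -0.7] op 0.0854
turn -0.4354 rows 4 -0.1088 | shift [ 0.1161 -0.2167  0.0608] rows 7 [ 0.0166 -0.031   0.0087]
```

Emit:
arm_command --steps '[[[0,0,0],[0,0,-0.109]],[[0,0,0],[0,0,-0.109]],[[0,0,0],[0,0,-0.109]],[[0,0,0],[0,0,-0.109]],[[0.0166,-0.031,0],[0,0,0]],[[0.0166,-0.031,0],[0,0,0]],[[0.0166,-0.031,0],[0,0,0]],[[0.0166,-0.031,0],[0,0,0]],[[0.0166,-0.031,0],[0,0,0]],[[0.0166,-0.031,0],[0,0,0]]]'

```text
t: 36.0
tcp_pos: [0.597, 0.2538, 0.2111]
tcp_rot: [3.141, 0.001, 0.211]
force: [0.8, -0.6, 0.2]
opening: 0.0855
grip_force: 0.0
```

Emit:
arm_command --steps '[[[0.0166,-0.031,0],[0,0,0]],[[0,0,0.02],[0,0,0]],[[0,0,0.035],[0,0,0]],[[0,0,0.035],[0,0,0]],[[0,0,0.02],[0,0,0]],[[0,0,0],[0,0,0]],[[0,0,0],[0,0,0]],[[0,0,0],[0,0,0]],[[0,0,0],[0,0,0]]]'

```text
t: 36.75
tcp_pos: [0.6081, 0.2879, 0.105]
tcp_rot: [-3.141, -0.004, 0.212]
force: [0.8, 0.1, 0.6]
opening: 0.0855
grip_force: 0.0
```

```bash
python3 p.py B .064
```

```text
t 36.75 tcp [0.6081 0.2879 0.105 ] [-3.141  -0.0044  0.2125] F [0.8 0.1 0.6] op 0.0855
turn -0.0035 rows 1 -0.0035 | shift [-0.0026 -0.0022  0.041 ] rows 2 [-0.0013 -0.0011  0.0205]
```

Emit:
arm_command --steps '[[[-0.0015,-0.002,0.015],[0,0,-0.0035]],[[0,0,0.015],[0,0,0]],[[0,0,0.009],[0,0,0]],[[0,0,0],[0,0,0]],[[0,0,0],[0,0,0]],[[0,0,0],[0,0,0]],[[0,0,0],[0,0,0]],[[0,0,0],[0,0,0]]]'

```text
t: 37.42
tcp_pos: [0.6049, 0.2898, 0.0639]
tcp_rot: [-3.141, -0.001, 0.217]
force: [-0.4, 0.6, -0.4]
opening: 0.0854
grip_force: 0.0
```

```bash
python3 p.py B .064
```

```text
t 37.42 tcp [0.6049 0.2898 0.0639] [-3.1414e+00 -1.5000e-03  2.1680e-01] F [-0.4  0.6 -0.4] op 0.0854
turn 0.0008 rows 1 0.0008 | shift [ 0.0001  0.0003 -0.0001] rows 1 [ 0.0001  0.0003 -0.0001]
```

Emit:
arm_command --steps '[[[0,0,0],[0,0,0]],[[0,0,0],[0,0,0]],[[0,0,0],[0,0,0]],[[0,0,0],[0,0,0]],[[0,0,0],[0,0,0]],[[0,0,0],[0,0,0]]]' --fingers 0

```text
t: 37.92
tcp_pos: [0.6049, 0.2897, 0.0638]
tcp_rot: [-3.141, -0.001, 0.217]
force: [-0.1, -0.6, 6.5]
opening: 0.0647
grip_force: 67.0
```

Emit:
arm_command --steps '[[[0,0,-0.01],[0,0,0]],[[0,0,-0.025],[0,0,0]],[[0,0,-0.035],[0,0,0]],[[0,0,-0.035],[0,0,0]],[[0,0,-0.035],[0,0,0]],[[0,0,-0.02],[0,0,0]],[[0,0,0],[0,0,0]],[[0,0,0],[0,0,0]]]'

```text
t: 38.58
tcp_pos: [0.605, 0.2899, 0.225]
tcp_rot: [-3.141, -0.003, 0.217]
force: [-0.5, -0.3, -2.3]
opening: 0.0644
grip_force: 66.8
```

```bash
sed -i 's/D=(.4964,-.1441,-.223)/D=(.4958,-.1442,-.222)/' p.py;python3 p.py D .22
```

```text
t 38.58 tcp [0.605  0.2899 0.225 ] [-3.1411e+00 -3.1000e-03  2.1690e-01] F [-0.5 -0.3 -2.3] op 0.0644
turn 0.4389 rows 4 0.1097 | shift [-0.0109  0.4475  0.005 ] rows 12 [-0.0009  0.0373  0.0004]
```

Emit:
arm_command --steps '[[[0,0,0],[0,0,0.11]],[[0,0,0],[0,0,0.11]],[[0,0,0],[0,0,0.11]],[[0,0,0],[0,0,0.109]],[[-0.001,0.0373,0],[0,0,0]],[[-0.001,0.0373,0],[0,0,0]],[[-0.001,0.0373,0],[0,0,0]],[[-0.001,0.0373,0],[0,0,0]],[[-0.001,0.0373,0],[0,0,0]],[[-0.001,0.0373,0],[0,0,0]]]'

```text
t: 39.42
tcp_pos: [0.5469, 0.0711, 0.2201]
tcp_rot: [3.14, 0.004, -0.222]
force: [0.6, -0.6, -1.7]
opening: 0.0649
grip_force: 66.9
```

Emit:
arm_command --steps '[[[-0.001,0.0373,0],[0,0,0]],[[-0.001,0.0373,0],[0,0,0]],[[-0.001,0.0373,0],[0,0,0]],[[-0.001,0.0373,0],[0,0,0]],[[-0.001,0.0373,0],[0,0,0]],[[0,0.0372,0],[0,0,0]],[[0,0,0],[0,0,0]],[[0,0,0.015],[0,0,0]],[[0,0,0],[0,0,0]],[[0,0,0],[0,0,0]]]'

```text
t: 40.25
tcp_pos: [0.4932, -0.1437, 0.2052]
tcp_rot: [-3.141, 0.005, -0.222]
force: [-1.1, -1.2, -1.1]
opening: 0.0644
grip_force: 67.1
```

Emit:
arm_command --steps '[[[0,0,0],[0,0,0]],[[0,0,0],[0,0,0]],[[0,0,0],[0,0,0]]]'

```text
t: 40.5
tcp_pos: [0.4953, -0.144, 0.2083]
tcp_rot: [3.142, -0.0, -0.221]
force: [0.6, -0.2, -1.4]
opening: 0.065
grip_force: 67.1
```

```bash
python3 p.py D .14
```

```text
t 40.5 tcp [ 0.4953 -0.144   0.2083] [ 3.1415e+00 -4.0000e-04 -2.2120e-01] F [ 0.6 -0.2 -1.4] op 0.065
turn 0.0008 rows 1 0.0008 | shift [0.0006 0.     0.0683] rows 2 [0.0003 0.     0.0341]
```

Emit:
arm_command --steps '[[[0.0004,0,0.015],[0,0,0]],[[0,0,0.018],[0,0,0]],[[0,0,0.015],[0,0,0]],[[0,0,0.009],[0,0,0]],[[0,0,0.005],[0,0,0]],[[0,0,0],[0,0,0]],[[0,0,0],[0,0,0]],[[0,0,0],[0,0,0]],[[0,0,0],[0,0,0]]]'

```text
t: 41.25
tcp_pos: [0.4961, -0.1449, 0.1471]
tcp_rot: [3.141, -0.002, -0.222]
force: [0.8, 0.2, -1.5]
opening: 0.0644
grip_force: 67.1
```

```bash
python3 p.py D .139
```

```text
t 41.25 tcp [ 0.4961 -0.1449  0.1471] [ 3.1413e+00 -1.9000e-03 -2.2210e-01] F [ 0.8  0.2 -1.5] op 0.0644
turn -0.0001 rows 1 -0.0001 | shift [-0.0004 -0.0006  0.0081] rows 1 [-0.0004 -0.0006  0.0081]
```

Emit:
arm_command --steps '[[[0,-0.0004,0.003],[0,0,0]],[[0,0,0.003],[0,0,0]],[[0,0,0.001],[0,0,0]],[[0,0,0],[0,0,0]],[[0,0,0],[0,0,0]],[[0,0,0],[0,0,0]]]'

```text
t: 41.75
tcp_pos: [0.4953, -0.1442, 0.1388]
tcp_rot: [-3.142, 0.0, -0.222]
force: [-0.4, -0.5, -1.2]
opening: 0.0647
grip_force: 67.2
```

Emit:
arm_command --steps '[[[0,0,0.001],[0,0,0]],[[0,0,0.001],[0,0,0]],[[0,0,0],[0,0,0]],[[0,0,0],[0,0,0]]]'

```text
t: 42.08
tcp_pos: [0.4959, -0.1444, 0.1376]
tcp_rot: [3.141, -0.001, -0.222]
force: [-0.3, -0.5, 5.8]
opening: 0.0646
grip_force: 67.7
```

Emit:
arm_command --steps '[[[0,0,0.001],[0,0,0]],[[0,0,0],[0,0,0]],[[0,0,0],[0,0,0]]]'

```text
t: 42.33
tcp_pos: [0.4956, -0.1443, 0.1361]
tcp_rot: [3.141, -0.0, -0.222]
force: [-1.0, 0.8, 3.2]
opening: 0.0648
grip_force: 67.6
```

Emit:
arm_command --steps '[[[0,0,0.001],[0,0,0]],[[0,0,0],[0,0,0]],[[0,0,0],[0,0,0]]]'

```text
t: 42.58
tcp_pos: [0.4953, -0.1441, 0.1345]
tcp_rot: [-3.141, 0.0, -0.222]
force: [0.4, 0.2, -0.2]
opening: 0.0647
grip_force: 67.4
```

Emit:
arm_command --steps '[[[0,0,0.001],[0,0,0]],[[0,0,0],[0,0,0]],[[0,0,0],[0,0,0]]]'

```text
t: 42.83
tcp_pos: [0.4952, -0.144, 0.1333]
tcp_rot: [-3.141, 0.001, -0.222]
force: [2.2, 0.2, -2.9]
opening: 0.065
grip_force: 67.1
```

Emit:
arm_command --steps '[[[0,0,0.001],[0,0,0]],[[0,0,0],[0,0,0]],[[0,0,0],[0,0,0]]]'

```text
t: 43.08
tcp_pos: [0.4953, -0.144, 0.1326]
tcp_rot: [-3.141, 0.0, -0.222]
force: [0.7, 0.7, -1.5]
opening: 0.065
grip_force: 67.2
```

Emit:
arm_command --steps '[[[0,0,0.0007],[0,0,0]],[[0,0,0],[0,0,0]],[[0,0,0],[0,0,0]]]'

```text
t: 43.33
tcp_pos: [0.4955, -0.1441, 0.1325]
tcp_rot: [-3.141, 0.0, -0.222]
force: [-1.4, 2.4, 4.8]
opening: 0.0646
grip_force: 67.7
```

Emit:
arm_command --steps '[[[0,0,0.0007],[0,0,0]],[[0,0,0],[0,0,0]],[[0,0,0],[0,0,0]]]'

```text
t: 43.58
tcp_pos: [0.4956, -0.1441, 0.1323]
tcp_rot: [-3.141, -0.0, -0.222]
force: [-4.1, 2.2, 7.7]
opening: 0.0651
grip_force: 68.3
```

Clicked home: the force snapped to -2.9 N, then rose on the stop at z 0.1325. Release and look for the rest.

Emit:
arm_command --steps '[[[0,0,-0.001],[0,0,0]],[[0,0,0],[0,0,0]]]'

```text
t: 43.75
tcp_pos: [0.4955, -0.1441, 0.1324]
tcp_rot: [-3.141, -0.0, -0.222]
force: [1.3, 1.6, -0.1]
opening: 0.0647
grip_force: 69.0
```

Emit:
arm_command --steps '[[[0,0,0],[0,0,0]],[[0,0,0],[0,0,0]],[[0,0,0],[0,0,0]],[[0,0,0],[0,0,0]],[[0,0,-0.02],[0,0,0]],[[0,0,-0.035],[0,0,0]],[[0,0,-0.035],[0,0,0]],[[0,0,-0.02],[0,0,0]],[[0,0,0],[0,0,0]]]' --fingers 100

```text
t: 44.5
tcp_pos: [0.498, -0.1454, 0.2489]
tcp_rot: [3.14, -0.009, -0.222]
force: [-0.5, -0.5, -0.0]
opening: 0.0853
grip_force: 0.0
```

Emit:
arm_command --steps '[[[0.005,-0.038,0],[0,0,0]],[[0.005,-0.038,0],[0,0,0]],[[0.005,-0.038,0],[0,0,0]],[[0.005,-0.038,0],[0,0,0]],[[0.005,-0.038,0],[0,0,0]],[[0,0,0],[0,0,0]]]'

```text
t: 45.0
tcp_pos: [0.5626, 0.0415, 0.2416]
tcp_rot: [-3.139, 0.001, -0.218]
force: [1.0, 0.2, 0.2]
opening: 0.0854
grip_force: 0.0
```

```bash
python3 st.py|grep -v -e '^[0345] ' ; python3 p.py C .15
```

```text
[ 0.501  -0.1498  0.082 ] -0.229 (array([ 0.4964, -0.1437,  0.1472]), np.float64(-0.228))
[0.4726 0.392  0.082 ] 0.105 (array([0.4732, 0.3932, 0.0789]), np.float64(0.108))
1 0 top [[326.1, 220.3], [317.1, 260.4]] side [[296.1, 155.1], [327.8, 161.6]]
1 0.0025 top [[326.2, 220.2], [317.2, 260.4]] side [[296.1, 154.4], [327.8, 160.9]]
1 0.007 top [[326.4, 220.0], [317.3, 260.3]] side [[296.1, 153.1], [327.8, 159.5]]
2 0 top [[327.3, 218.9], [318.0, 260.0]] side [[296.1, 146.4], [328.2, 152.6]]
2 0.0025 top [[327.4, 218.8], [318.1, 260.0]] side [[296.0, 145.6], [328.2, 151.9]]
2 0.007 top [[327.6, 218.6], [318.3, 260.0]] side [[296.0, 144.3], [328.3, 150.5]]
[(327.3, 218.9, 18.0), (317.7, 260.1, 20.0)]
[(295.4, 146.4, 6.0), (327.8, 152.5, 4.0), (326.3, 171.0, 3.0), (315.6, 234.9, 14.0), (294.5, 292.3, 26.0)]
t 45.1 tcp [0.5615 0.0371 0.2415] [ 3.141e+00  1.200e-03 -2.192e-01] F [-0.4 -0.9 -0.2] op 0.0852
turn -0.331 rows 3 -0.1103 | shift [-0.0481 -0.3636  0.0915] rows 10 [-0.0048 -0.0364  0.0092]
```

Emit:
arm_command --steps '[[[0,0,0],[0,0,-0.11]],[[0,0,0],[0,0,-0.11]],[[0,0,0],[0,0,-0.11]],[[-0.0048,-0.0364,0],[0,0,0]],[[-0.0048,-0.0364,0],[0,0,0]],[[-0.0048,-0.0364,0],[0,0,0]],[[-0.0048,-0.0364,0],[0,0,0]],[[-0.0048,-0.0364,0],[0,0,0]],[[-0.0048,-0.0364,0],[0,0,0]],[[-0.0048,-0.0364,0],[0,0,0]]]'

```text
t: 45.93
tcp_pos: [0.5006, 0.2853, 0.2422]
tcp_rot: [3.141, -0.0, 0.106]
force: [1.0, 0.1, 0.3]
opening: 0.0853
grip_force: 0.0
```

Emit:
arm_command --steps '[[[-0.0048,-0.0364,0],[0,0,0]],[[-0.0048,-0.0364,0],[0,0,0]],[[-0.0048,-0.0364,0],[0,0,0]],[[0,0,0.02],[0,0,0]],[[0,0,0.035],[0,0,0]],[[0,0,0.035],[0,0,0]],[[0,0,0.03],[0,0,0]],[[0,0,0.02],[0,0,0]],[[0,0,0],[0,0,0]],[[0,0,0],[0,0,0]]]'

```text
t: 46.77
tcp_pos: [0.4743, 0.3905, 0.1011]
tcp_rot: [3.14, 0.003, 0.106]
force: [0.4, 0.7, 0.5]
opening: 0.0852
grip_force: 0.0
```

Emit:
arm_command --steps '[[[0,0,0],[0,0,0]],[[0,0,0],[0,0,0]],[[0,0,0],[0,0,0]]]'

```text
t: 47.02
tcp_pos: [0.4763, 0.393, 0.1051]
tcp_rot: [-3.14, -0.004, 0.107]
force: [-0.5, 0.7, 0.5]
opening: 0.0854
grip_force: 0.0
```

```bash
sed -i 's/C=(.4732,.3930,.1118)/C=(.4732,.3931,.110)/' p.py; python3 p.py C .064
```

```text
t 47.02 tcp [0.4763 0.393  0.1051] [-3.1397 -0.0035  0.1074] F [-0.5  0.7  0.5] op 0.0854
turn -0.0026 rows 1 -0.0026 | shift [-0.003  -0.0004  0.0411] rows 2 [-0.0015 -0.0002  0.0205]
```

Emit:
arm_command --steps '[[[-0.002,0.0004,0.015],[0,0,-0.0025]],[[0,0,0.015],[0,0,0]],[[0,0,0.009],[0,0,0]],[[0,0,0],[0,0,0]],[[0,0,0],[0,0,0]],[[0,0,0],[0,0,0]],[[0,0,0],[0,0,0]],[[0,0,0],[0,0,0]]]'

```text
t: 47.68
tcp_pos: [0.4735, 0.3922, 0.0646]
tcp_rot: [-3.141, -0.002, 0.11]
force: [-0.8, -0.6, -0.3]
opening: 0.0855
grip_force: 0.0
```

```bash
python3 p.py C .064; python3 st.py|head -4
```

```text
t 47.68 tcp [0.4735 0.3922 0.0646] [-3.1408e+00 -1.5000e-03  1.1040e-01] F [-0.8 -0.6 -0.3] op 0.0855
turn 0.0004 rows 1 0.0004 | shift [-0.0002 -0.001   0.0006] rows 1 [-0.0002 -0.001   0.0006]
[ 0.501  -0.1498  0.082 ] -0.238 None
[0.4672 0.2028 0.082 ] 0.229 (array([0.4446, 0.1993, 0.0864]), np.float64(0.268))
0 0 top [[325.0, 221.7], [316.2, 260.8]] side [[296.1, 163.6], [327.4, 170.3]]
0 0.0025 top [[325.1, 221.6], [316.2, 260.8]] side [[296.1, 162.9], [327.4, 169.6]]
```

Emit:
arm_command --steps '[[[0,-0.0007,0.0005],[0,0,0]],[[0,0,0],[0,0,0]],[[0,0,0],[0,0,0]],[[0,0,0],[0,0,0]],[[0,0,0],[0,0,0]],[[0,0,0],[0,0,0]],[[0,0,0],[0,0,0]]]' --fingers 0

```text
t: 48.37
tcp_pos: [0.4731, 0.3927, 0.0635]
tcp_rot: [-3.141, -0.001, 0.11]
force: [-0.5, 0.1, 5.3]
opening: 0.0646
grip_force: 66.9
```

Emit:
arm_command --steps '[[[0,0,-0.01],[0,0,0]],[[0,0,-0.025],[0,0,0]],[[0,0,-0.035],[0,0,0]],[[0,0,-0.035],[0,0,0]],[[0,0,-0.035],[0,0,0]],[[0,0,-0.035],[0,0,0]],[[0,0,-0.015],[0,0,0]],[[0,0,0],[0,0,0]],[[0,0,0],[0,0,0]]]'

```text
t: 49.12
tcp_pos: [0.473, 0.3925, 0.2538]
tcp_rot: [-3.141, -0.001, 0.11]
force: [-0.4, 0.6, -1.5]
opening: 0.0647
grip_force: 66.7
```

```bash
sed -i 's/D=(.4958,-.1442,-.222)/D=(.4955,-.1441,-.222)/' p.py;python3 p.py D .25
```

```text
t 49.12 tcp [0.473  0.3925 0.2538] [-3.141e+00 -1.300e-03  1.102e-01] F [-0.4  0.6 -1.5] op 0.0647
turn 0.3322 rows 3 0.1107 | shift [0.1401 0.5184 0.0038] rows 15 [0.0093 0.0346 0.0003]
```

Emit:
arm_command --steps '[[[0,0,0],[0,0,0.1107]],[[0,0,0],[0,0,0.1107]],[[0,0,0],[0,0,0.1107]],[[0.0093,0.0346,0],[0,0,0]],[[0.0093,0.0346,0],[0,0,0]],[[0.0093,0.0346,0],[0,0,0]],[[0.0093,0.0346,0],[0,0,0]],[[0.0093,0.0346,0],[0,0,0]],[[0.0093,0.0346,0],[0,0,0]],[[0.0093,0.0346,0],[0,0,0]]]'

```text
t: 49.95
tcp_pos: [0.4812, 0.1399, 0.2499]
tcp_rot: [3.14, 0.005, -0.222]
force: [1.1, 0.7, -0.5]
opening: 0.0648
grip_force: 66.9
```

Emit:
arm_command --steps '[[[0.0093,0.0346,0],[0,0,0]],[[0.0093,0.0346,0],[0,0,0]],[[0.0093,0.0346,0],[0,0,0]],[[0.0093,0.0346,0],[0,0,0]],[[0.0093,0.0346,0],[0,0,0]],[[0.0093,0.0346,0],[0,0,0]],[[0.0093,0.0346,0],[0,0,0]],[[0.0093,0.0346,0],[0,0,0]],[[0,0,0],[0,0,0]],[[0,0,0],[0,0,0]]]'

```text
t: 50.78
tcp_pos: [0.493, -0.146, 0.2499]
tcp_rot: [-3.141, 0.005, -0.225]
force: [0.1, 1.1, -1.2]
opening: 0.0648
grip_force: 67.1
```

Emit:
arm_command --steps '[[[0,0,0.015],[0,0,0]],[[0,0,0],[0,0,0]],[[0,0,0],[0,0,0]],[[0,0,0],[0,0,0]],[[0,0,0],[0,0,0]]]'

```text
t: 51.2
tcp_pos: [0.4948, -0.1439, 0.2382]
tcp_rot: [-3.142, -0.0, -0.221]
force: [-0.4, 0.1, -1.2]
opening: 0.0647
grip_force: 67.1
```

```bash
python3 p.py D .169
```

```text
t 51.2 tcp [ 0.4948 -0.1439  0.2382] [-3.1415 -0.     -0.2207] F [-0.4  0.1 -1.2] op 0.0647
turn 0.0013 rows 1 0.0013 | shift [0.0007 0.0001 0.0692] rows 2 [0.0004 0.     0.0346]
```

Emit:
arm_command --steps '[[[0.0007,0,0.015],[0,0,0.001]],[[0,0,0.018],[0,0,0]],[[0,0,0.015],[0,0,0]],[[0,0,0.009],[0,0,0]],[[0,0,0.006],[0,0,0]],[[0,0,0],[0,0,0]],[[0,0,0],[0,0,0]],[[0,0,0],[0,0,0]],[[0,0,0],[0,0,0]]]'

```text
t: 51.95
tcp_pos: [0.496, -0.145, 0.1762]
tcp_rot: [3.141, -0.002, -0.223]
force: [-0.1, -0.1, -0.4]
opening: 0.0647
grip_force: 67.1
```

Emit:
arm_command --steps '[[[0,0,0.003],[0,0,0]],[[0,0,0.002],[0,0,0]],[[0,0,0],[0,0,0]],[[0,0,0],[0,0,0]],[[0,0,0],[0,0,0]]]'

```text
t: 52.37
tcp_pos: [0.4953, -0.1447, 0.17]
tcp_rot: [-3.142, 0.0, -0.223]
force: [0.6, 0.2, 0.1]
opening: 0.0644
grip_force: 67.1
```

Emit:
arm_command --steps '[[[0,-0.0004,0.0015],[0,0,-0.001]],[[0,0,0.0015],[0,0,0]],[[0,0,0],[0,0,0]],[[0,0,0],[0,0,0]]]'

```text
t: 52.7
tcp_pos: [0.4958, -0.1445, 0.1676]
tcp_rot: [3.141, -0.001, -0.222]
force: [-0.6, -0.5, 2.9]
opening: 0.065
grip_force: 67.6
```

Emit:
arm_command --steps '[[[0,0,0.001],[0,0,0]],[[0,0,0],[0,0,0]],[[0,0,0],[0,0,0]]]'

```text
t: 52.95
tcp_pos: [0.4957, -0.1445, 0.1664]
tcp_rot: [3.141, -0.001, -0.222]
force: [0.5, -0.3, 3.5]
opening: 0.0645
grip_force: 67.7
```

Emit:
arm_command --steps '[[[0,0,0.001],[0,0,0]],[[0,0,0],[0,0,0]],[[0,0,0],[0,0,0]]]'

```text
t: 53.2
tcp_pos: [0.4953, -0.1443, 0.1646]
tcp_rot: [3.142, 0.0, -0.222]
force: [0.9, -0.3, 1.6]
opening: 0.0653
grip_force: 67.4
```

Emit:
arm_command --steps '[[[0,0,0.001],[0,0,0]],[[0,0,0],[0,0,0]],[[0,0,0],[0,0,0]]]'

```text
t: 53.45
tcp_pos: [0.4954, -0.1443, 0.1635]
tcp_rot: [-3.142, 0.0, -0.222]
force: [3.3, -1.5, -2.8]
opening: 0.0648
grip_force: 67.1
```

Emit:
arm_command --steps '[[[0,0,0.001],[0,0,0]],[[0,0,0],[0,0,0]],[[0,0,0],[0,0,0]]]'

```text
t: 53.7
tcp_pos: [0.4955, -0.1444, 0.1627]
tcp_rot: [3.142, -0.0, -0.222]
force: [3.1, -0.9, -3.4]
opening: 0.065
grip_force: 67.0
```

Emit:
arm_command --steps '[[[0,0,0.0007],[0,0,0]],[[0,0,0],[0,0,0]],[[0,0,0],[0,0,0]]]'

```text
t: 53.95
tcp_pos: [0.4955, -0.1444, 0.1622]
tcp_rot: [3.141, -0.0, -0.222]
force: [3.4, -1.5, -2.7]
opening: 0.0649
grip_force: 67.0
```

Emit:
arm_command --steps '[[[0,0,0.0007],[0,0,0]],[[0,0,0],[0,0,0]],[[0,0,0],[0,0,0]]]'

```text
t: 54.2
tcp_pos: [0.4955, -0.1445, 0.1617]
tcp_rot: [3.141, -0.0, -0.222]
force: [1.4, -2.8, 0.2]
opening: 0.0647
grip_force: 67.3
```

Emit:
arm_command --steps '[[[0,0,0.0005],[0,0,0]],[[0,0,0],[0,0,0]],[[0,0,0],[0,0,0]]]'

```text
t: 54.45
tcp_pos: [0.4956, -0.1445, 0.1615]
tcp_rot: [3.141, -0.001, -0.222]
force: [-0.1, -1.8, 3.0]
opening: 0.0646
grip_force: 67.5
```

Emit:
arm_command --steps '[[[0,0,0.0005],[0,0,0]],[[0,0,0],[0,0,0]],[[0,0,0],[0,0,0]]]'

```text
t: 54.7
tcp_pos: [0.4957, -0.1445, 0.1613]
tcp_rot: [3.141, -0.001, -0.222]
force: [0.5, -1.1, 6.5]
opening: 0.0645
grip_force: 68.0
```

Emit:
arm_command --steps '[[[0,0,-0.001],[0,0,0]],[[0,0,0],[0,0,0]]]'

```text
t: 54.87
tcp_pos: [0.4955, -0.1444, 0.1615]
tcp_rot: [3.141, -0.0, -0.222]
force: [2.8, -2.8, 0.4]
opening: 0.065
grip_force: 68.2
```

Emit:
arm_command --steps '[[[0,0,0],[0,0,0]],[[0,0,0],[0,0,0]],[[0,0,0],[0,0,0]],[[0,0,0],[0,0,0]],[[0,0,-0.02],[0,0,0]],[[0,0,-0.035],[0,0,0]],[[0,0,-0.035],[0,0,0]],[[0,0,-0.02],[0,0,0]],[[0,0,0],[0,0,0]]]' --fingers 100

```text
t: 55.62
tcp_pos: [0.4977, -0.1451, 0.2778]
tcp_rot: [3.14, -0.009, -0.222]
force: [0.5, -0.3, 0.5]
opening: 0.0854
grip_force: 0.0
```

Emit:
arm_command --steps '[[[-0.015,-0.03,0],[0,0,0]],[[-0.015,-0.03,0],[0,0,0]],[[-0.015,-0.03,0],[0,0,0]],[[0,-0.03,0],[0,0,0]],[[0,0,0],[0,0,0]]]'

```text
t: 56.03
tcp_pos: [0.4777, -0.013, 0.271]
tcp_rot: [-3.139, 0.001, -0.218]
force: [-0.2, -0.2, 0.1]
opening: 0.0857
grip_force: 0.0
```

```bash
python3 st.py|grep -v -e '^[01245] ' ; python3 p.py E .15
```

```text
[0.4672 0.2028 0.082 ] 0.224 (array([0.4678, 0.2033, 0.0798]), np.float64(0.224))
3 0 top [[328.5, 217.6], [319.0, 259.8]] side [[296.1, 137.4], [328.7, 143.4]]
3 0.0025 top [[328.6, 217.5], [319.1, 259.7]] side [[296.1, 136.7], [328.7, 142.6]]
3 0.007 top [[328.8, 217.2], [319.2, 259.7]] side [[296.1, 135.3], [328.8, 141.2]]
[(328.3, 217.3, 21.0), (319.8, 260.1, 14.0)]
[(295.6, 137.6, 8.0), (327.3, 153.0, 3.0), (326.3, 171.0, 3.0), (315.6, 234.8, 14.0)]
t 56.13 tcp [ 0.4777 -0.0165  0.271 ] [ 3.1414e+00  9.0000e-04 -2.1910e-01] F [ 0.3 -1.2 -0.2] op 0.0855
turn -0.4423 rows 4 -0.1106 | shift [ 0.0389 -0.2166  0.121 ] rows 7 [ 0.0056 -0.0309  0.0173]
```

Third is home. Last tub E, unmoved at (0.4678, 0.2033, 0.224).

Emit:
arm_command --steps '[[[0,0,0],[0,0,-0.1106]],[[0,0,0],[0,0,-0.1106]],[[0,0,0],[0,0,-0.1106]],[[0,0,0],[0,0,-0.1106]],[[0.0056,-0.0309,0],[0,0,0]],[[0.0056,-0.0309,0],[0,0,0]],[[0.0056,-0.0309,0],[0,0,0]],[[0.0056,-0.0309,0],[0,0,0]],[[0.0056,-0.0309,0],[0,0,0]],[[0.0056,-0.0309,0],[0,0,0]]]'

```text
t: 56.97
tcp_pos: [0.4703, 0.1709, 0.2711]
tcp_rot: [3.141, 0.001, 0.219]
force: [0.4, 0.2, -0.9]
opening: 0.0852
grip_force: 0.0
```

Emit:
arm_command --steps '[[[0.0056,-0.0309,0],[0,0,0]],[[0,0,0.02],[0,0,0]],[[0,0,0.035],[0,0,0]],[[0,0,0.035],[0,0,0]],[[0,0,0.035],[0,0,0]],[[0,0,0.03],[0,0,0]],[[0,0,0.01],[0,0,0]],[[0,0,0],[0,0,0]],[[0,0,0],[0,0,0]],[[0,0,0],[0,0,0]]]'

```text
t: 57.8
tcp_pos: [0.4707, 0.2023, 0.109]
tcp_rot: [-3.141, -0.003, 0.22]
force: [0.3, -0.1, 0.3]
opening: 0.0851
grip_force: 0.0
```

```bash
python3 st.py|head -2; python3 p.py E .064
```

```text
[ 0.5037 -0.1524  0.082 ] -0.216 None
0 0 top [[325.0, 221.8], [316.1, 260.9]] side [[296.2, 163.6], [327.4, 170.4]]
t 57.9 tcp [0.4708 0.2026 0.1092] [-3.1412 -0.0043  0.2204] F [ 0.5  0.4 -0.1] op 0.0849
turn -0.0028 rows 1 -0.0028 | shift [-0.0028 -0.0014  0.0452] rows 2 [-0.0014 -0.0007  0.0226]
```

Emit:
arm_command --steps '[[[-0.002,-0.0013,0.017],[0,0,-0.003]],[[0,0,0.017],[0,0,0]],[[0,0,0.009],[0,0,0]],[[0,0,0],[0,0,0]],[[0,0,0],[0,0,0]],[[0,0,0],[0,0,0]],[[0,0,0],[0,0,0]],[[0,0,0],[0,0,0]]]'

```text
t: 58.57
tcp_pos: [0.4674, 0.2033, 0.0647]
tcp_rot: [-3.141, -0.002, 0.224]
force: [0.1, -0.2, -0.7]
opening: 0.0859
grip_force: 0.0
```

```bash
python3 p.py E .064; python3 -c "
from h import *
print(yellow(capture('side')))"
```

```text
t 58.57 tcp [0.4674 0.2033 0.0647] [-3.1414e+00 -1.8000e-03  2.2360e-01] F [ 0.1 -0.2 -0.7] op 0.0859
turn 0.0004 rows 1 0.0004 | shift [0.0003 0.     0.0007] rows 1 [0.0003 0.     0.0007]
[(np.float64(328.2), np.float64(143.1), 5), (np.float64(226.5), np.float64(200.4), 4), (np.float64(270.7), np.float64(234.2), 15), (np.float64(315.8), np.float64(234.7), 9)]
```

Emit:
arm_command --steps '[[[0,0,0.0005],[0,0,0]],[[0,0,0],[0,0,0]],[[0,0,0],[0,0,0]],[[0,0,0],[0,0,0]],[[0,0,0],[0,0,0]],[[0,0,0],[0,0,0]],[[0,0,0],[0,0,0]]]' --fingers 0

```text
t: 59.2
tcp_pos: [0.4671, 0.2032, 0.0637]
tcp_rot: [-3.142, -0.001, 0.224]
force: [-1.2, -0.2, 5.1]
opening: 0.065
grip_force: 66.7
```

Emit:
arm_command --steps '[[[0,0,-0.01],[0,0,0]],[[0,0,-0.025],[0,0,0]],[[0,0,-0.035],[0,0,0]],[[0,0,-0.035],[0,0,0]],[[0,0,-0.035],[0,0,0]],[[0,0,-0.035],[0,0,0]],[[0,0,-0.03],[0,0,0]],[[0,0,-0.015],[0,0,0]],[[0,0,0],[0,0,0]],[[0,0,0],[0,0,0]]]'

```text
t: 60.03
tcp_pos: [0.4668, 0.2032, 0.2838]
tcp_rot: [-3.141, -0.002, 0.224]
force: [-0.2, 0.1, -1.9]
opening: 0.0649
grip_force: 66.8
```

```bash
python3 p.py D .28
```

```text
t 60.03 tcp [0.4668 0.2032 0.2838] [-3.1414e+00 -1.6000e-03  2.2370e-01] F [-0.2  0.1 -1.9] op 0.0649
turn 0.4457 rows 4 0.1114 | shift [0.1044 0.3325 0.0038] rows 10 [0.0104 0.0332 0.0004]
```

Emit:
arm_command --steps '[[[0,0,0],[0,0,0.1114]],[[0,0,0],[0,0,0.1114]],[[0,0,0],[0,0,0.1114]],[[0,0,0],[0,0,0.1114]],[[0.0104,0.0332,0],[0,0,0]],[[0.0104,0.0332,0],[0,0,0]],[[0.0104,0.0332,0],[0,0,0]],[[0.0104,0.0332,0],[0,0,0]],[[0.0104,0.0332,0],[0,0,0]],[[0.0104,0.0332,0],[0,0,0]]]'

```text
t: 60.87
tcp_pos: [0.4822, -0.0064, 0.2803]
tcp_rot: [3.141, 0.004, -0.222]
force: [1.0, -0.1, -1.3]
opening: 0.0649
grip_force: 66.9
```

Emit:
arm_command --steps '[[[0.0104,0.0332,0],[0,0,0]],[[0.0104,0.0332,0],[0,0,0]],[[0.0104,0.0332,0],[0,0,0]],[[0.0104,0.0332,0],[0,0,0]],[[0,0,0],[0,0,0]],[[0,0,0],[0,0,0]],[[0,0,0.015],[0,0,0]],[[0,0,0],[0,0,0]],[[0,0,0],[0,0,0]],[[0,0,0],[0,0,0]]]'

```text
t: 61.7
tcp_pos: [0.4947, -0.1426, 0.2676]
tcp_rot: [-3.141, 0.001, -0.221]
force: [-0.2, -0.1, -1.3]
opening: 0.0649
grip_force: 67.1
```

Emit:
arm_command --steps '[[[0,0,0],[0,0,0]],[[0,0,0],[0,0,0]]]'

```text
t: 61.87
tcp_pos: [0.4953, -0.1432, 0.2687]
tcp_rot: [3.142, -0.001, -0.221]
force: [-0.1, 0.9, -1.5]
opening: 0.0648
grip_force: 67.1
```

```bash
python3 p.py D .199
```

```text
t 61.87 tcp [ 0.4953 -0.1432  0.2687] [ 3.1415e+00 -8.0000e-04 -2.2120e-01] F [-0.1  0.9 -1.5] op 0.0648
turn 0.0008 rows 1 0.0008 | shift [0.0004 0.0008 0.0697] rows 2 [0.0002 0.0004 0.0348]
```

Emit:
arm_command --steps '[[[0,0.0008,0.015],[0,0,0.001]],[[0,0,0.018],[0,0,0]],[[0,0,0.015],[0,0,0]],[[0,0,0.009],[0,0,0]],[[0,0,0.006],[0,0,0]],[[0,0,0],[0,0,0]],[[0,0,0],[0,0,0]],[[0,0,0],[0,0,0]],[[0,0,0],[0,0,0]]]'

```text
t: 62.62
tcp_pos: [0.4955, -0.1447, 0.2063]
tcp_rot: [3.141, -0.002, -0.223]
force: [-0.6, -0.1, -1.3]
opening: 0.065
grip_force: 67.1
```

Emit:
arm_command --steps '[[[0,0,0.003],[0,0,0]],[[0,0,0.002],[0,0,0]],[[0,0,0],[0,0,0]],[[0,0,0],[0,0,0]],[[0,0,0],[0,0,0]]]'

```text
t: 63.03
tcp_pos: [0.4948, -0.1444, 0.2]
tcp_rot: [-3.142, 0.0, -0.223]
force: [0.2, -0.2, -1.7]
opening: 0.0648
grip_force: 67.1
```

Emit:
arm_command --steps '[[[0,0,0.0015],[0,0,-0.001]],[[0,0,0.0015],[0,0,0]],[[0,0,0],[0,0,0]],[[0,0,0],[0,0,0]]]'

```text
t: 63.37
tcp_pos: [0.4952, -0.1446, 0.1977]
tcp_rot: [3.141, -0.001, -0.222]
force: [-0.9, -0.1, 3.4]
opening: 0.0648
grip_force: 67.6
```

Emit:
arm_command --steps '[[[0,0,0.001],[0,0,0]],[[0,0,0],[0,0,0]],[[0,0,0],[0,0,0]]]'

```text
t: 63.62
tcp_pos: [0.4952, -0.1446, 0.1966]
tcp_rot: [3.141, -0.001, -0.222]
force: [-0.4, 0.1, 4.5]
opening: 0.0651
grip_force: 67.7
```

Emit:
arm_command --steps '[[[0,0,0.001],[0,0,0]],[[0,0,0],[0,0,0]],[[0,0,0],[0,0,0]]]'

```text
t: 63.87
tcp_pos: [0.4947, -0.1443, 0.1947]
tcp_rot: [-3.141, 0.0, -0.222]
force: [1.9, 0.5, 1.4]
opening: 0.0645
grip_force: 67.4
```

Emit:
arm_command --steps '[[[0,0,0.001],[0,0,0]],[[0,0,0],[0,0,0]],[[0,0,0],[0,0,0]]]'

```text
t: 64.12
tcp_pos: [0.4948, -0.1443, 0.1936]
tcp_rot: [-3.141, 0.0, -0.222]
force: [3.0, 0.3, -1.1]
opening: 0.0645
grip_force: 67.1
```

Emit:
arm_command --steps '[[[0,0,0.001],[0,0,0]],[[0,0,0],[0,0,0]],[[0,0,0],[0,0,0]]]'

```text
t: 64.37
tcp_pos: [0.4949, -0.1443, 0.1929]
tcp_rot: [-3.141, 0.0, -0.222]
force: [3.6, 2.2, 0.1]
opening: 0.0645
grip_force: 67.2
```

Emit:
arm_command --steps '[[[0.0004,0,0.0007],[0,0,0]],[[0,0,0],[0,0,0]],[[0,0,0],[0,0,0]]]'

```text
t: 64.62
tcp_pos: [0.4951, -0.1443, 0.1925]
tcp_rot: [-3.141, 0.0, -0.222]
force: [-1.0, 3.4, 3.3]
opening: 0.0651
grip_force: 67.5
```

Emit:
arm_command --steps '[[[0,0,0.0007],[0,0,0]],[[0,0,0],[0,0,0]],[[0,0,0],[0,0,0]]]'

```text
t: 64.87
tcp_pos: [0.4951, -0.1443, 0.1921]
tcp_rot: [-3.141, 0.0, -0.221]
force: [-1.4, 3.7, 6.0]
opening: 0.0649
grip_force: 67.9
```

Emit:
arm_command --steps '[[[0,0,0.0005],[0,0,0]],[[0,0,0],[0,0,0]],[[0,0,0],[0,0,0]]]'

```text
t: 65.12
tcp_pos: [0.4951, -0.1443, 0.192]
tcp_rot: [-3.141, 0.0, -0.221]
force: [-2.2, 5.0, 8.8]
opening: 0.065
grip_force: 68.2
```

Emit:
arm_command --steps '[[[0,0,-0.001],[0,0,0]],[[0,0,0],[0,0,0]]]'

```text
t: 65.28
tcp_pos: [0.4951, -0.1443, 0.1921]
tcp_rot: [-3.141, 0.0, -0.222]
force: [-0.7, 4.0, 2.5]
opening: 0.0647
grip_force: 68.0
```

Emit:
arm_command --steps '[[[0,0,0],[0,0,0]],[[0,0,0],[0,0,0]],[[0,0,0],[0,0,0]],[[0,0,0],[0,0,0]],[[0,0,-0.02],[0,0,0]],[[0,0,-0.035],[0,0,0]],[[0,0,-0.035],[0,0,0]],[[0,0,-0.02],[0,0,0]],[[0,0,0],[0,0,0]]]' --fingers 100

```text
t: 66.03
tcp_pos: [0.4973, -0.1456, 0.3086]
tcp_rot: [3.14, -0.009, -0.222]
force: [1.2, -1.1, 0.4]
opening: 0.0854
grip_force: 0.0
```

Emit:
arm_command --steps '[[[0,-0.038,0],[0,0,0]],[[0,-0.038,0],[0,0,0]],[[0,-0.038,0],[0,0,0]],[[0,-0.038,0],[0,0,0]],[[0,-0.038,0],[0,0,0]],[[0,-0.038,0],[0,0,0]],[[0,0,0],[0,0,0]],[[0,0,0],[0,0,0]]]'

```text
t: 66.7
tcp_pos: [0.5452, 0.0797, 0.3012]
tcp_rot: [3.141, 0.001, -0.219]
force: [0.1, -0.7, -0.4]
opening: 0.0857
grip_force: 0.0
```

```bash
python3 st.py|grep -v -e '^[01235] '; python3 - <<'E'
from h import *
c=capture('top');s=capture('side')
f=lambda i,k:cv2.resize(i,None,fx=k,fy=k,interpolation=cv2.INTER_CUBIC)
a=f(c['pixels'][190:280,285:455],2.3);b=f(s['pixels'][85:200,265:365],4)
h=max(len(a),len(b));g=lambda i:cv2.copyMakeBorder(i,0,h-len(i),0,0,0)
cv2.imwrite('pics/z.png',np.hstack([g(a),g(b)]))
E
```

```text
4 0 top [[329.8, 216.0], [320.1, 259.3]] side [[296.1, 128.2], [329.1, 133.9]]
4 0.0025 top [[329.9, 215.9], [320.2, 259.3]] side [[296.1, 127.4], [329.2, 133.1]]
4 0.007 top [[330.1, 215.7], [320.3, 259.2]] side [[296.1, 126.0], [329.2, 131.7]]
[(329.8, 215.9, 20.0), (319.9, 259.4, 25.0)]
[(295.8, 128.0, 9.0), (301.0, 127.0, 3.0), (328.1, 134.1, 4.0), (327.3, 153.0, 3.0), (326.3, 171.0, 3.0)]
```

View pics/z.png

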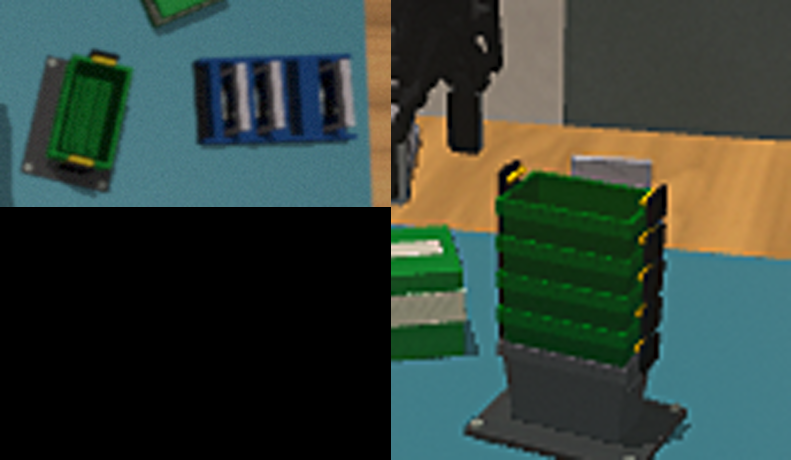

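The stack of four tubs is even and level (side crop, nubs along x about 650). The boards stand in slots 1, 2 and 4 (top crop (230,95), (265,95), (335,95)).

```bash
python3 -c "
from station import r
print(r.job_done())"
```

```text
the job is handed in; nothing more can be done
None
```

The job is handed in at about 67 s: the three boards present stand in rack slots 1, 2 and 4, and all four tubs are nested level on the grey tub, each pushed with under 20 N (the first showed no clear click, but the camera puts it home within about 1 mm).

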